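# Check-weigh a power module on the bench balance

## Task

Take the circuit board with the tall finned heat sink off the sloped rest and lay it flat in the pan of the balance. Gently lower the hinged cover fully shut, then push the arrest lever all the way over to release the beam, and once the pan has sunk and settled for a second, bring the lever all the way back so the beam is arrested level again, with the cover still shut. Leave the other board and everything else on the bench where they are.

Things in the scene. Friction and masses are not known exactly. Their poses are not given: they have to be found in the camera images.
- module: the board to weigh: green, 64 (x) x 46 (y) x 4 mm, an aluminium finned heat sink in its middle, 34 (x) x 24 (y) mm, top 32 mm above the underside; 65 to 120 g. Origin at the centre of the underside, z out of the board. It starts on the slope, z leaning 0.55 rad from vertical towards the robot, its lower short edge on the lip. Grip the heat sink across y; the board is bare beside it
- other_board: bystander: a like green board, 64 x 46 x 4 mm, with two dark drum capacitors 16 mm in diameter and 16 mm high instead of a heat sink. It lies in the other place on the same slope, 100 mm beside the module; which is left or right varies. Not to be moved
- rest: fixed black rest, 200 (y) x 150 (x) mm; origin at table level under the slope's middle, x away from the robot. Slope rises along x at 0.55 rad, 60 mm high at its middle; boards at y = +-50 mm. A white light bar hangs over it, x = 12 to 52, y = +-103, z = 205 to 231 mm, on posts at x = 72, y = +-94: it blocks a vertical gripper; come in tilted forward, square to the slope, and back out so
- balance: fixed check balance: grey open tub 170 (x) x 340 (y) x 85 mm high, wall 6 mm, with a beam along y inside. Origin under its centre at table level; x away from the robot, y to the robot's left at yaw 0. Pan at its -y end (inside), arrest lever outside its +y side, cover hinged on its far (+x) rim
- pan (a point): centre of the pan's floor: steel pan 105 (x) x 90 (y) mm, 9 mm deep, wall 3 mm, fixed to the beam's -y end; floor 36 mm above the table when level, 49 mm below the tub's rim. From this point 64 mm to the tub's -y wall, 79 mm to its front and rear walls; the beam arm (22 mm wide, top 60 mm above the table) begins 46 mm away on the +y side
- beam (a joint): rad; 0 level, positive when the pan sinks, stops at +-0.12. While arrested two cams on the lever's shaft hold it level. Empty and released the brass counterweight at the +y end would sink; with the module on, the pan sinks
- cover (a joint): rad; 0 fully shut, flat on the tub's rim; starts between 1.7 and 1.95 (leaning back beyond upright). Stiff hinge: it stays at any angle where it is left; about 2 to 5 N at the free edge moves it
- cover_hinge (a point): middle of the hinge line, on the tub's far rim, 85 mm above the table; the hinge runs along the balance's y axis
- cover_edge (a point): middle of the cover's free edge, on its outer face (top when shut). The cover is a grey frame with a clear window, 172 mm from hinge to this edge, 340 mm wide, 8 mm thick (underside level with the hinge line when shut); a tab 90 mm wide extends 21 mm beyond this edge. Shut, the point is 8 mm above the hinge, 172 mm nearer the robot. Swing it shut by pushing its outer face from behind
- arrest_lever (a joint): rad; 0 (to 0.08 at the start): arrested, handle leaning 0.5 rad towards the robot; 1.0: released, handle leaning 0.5 rad away. Ends at hard stops, stays where it is left; 1 to 2 N at the tip moves it
- lever_tip (a point): centre of the lever's black ball, 24 mm in diameter, on a steel rod 10 mm thick, 120 mm from the pivot; 133 mm above the table at both ends of its swing. The ball stands 30 mm out from the tub's side wall and travels 115 mm in the balance's x direction
- lever_pivot (a point): the lever's pivot point in the plane of its handle, 28 mm above the table; axis along the balance's y
- flux_jar: bystander: amber jar, 44 mm wide, 50 mm high; origin under its centre
- driver: bystander: screwdriver 170 mm long lying on the table; origin under its middle
- solder_spool: bystander: spool 56 mm wide, 42 mm high; origin under its centre
- wash_bottle: bystander: white bottle 60 mm wide, 165 mm high; origin under its centre
- oil_bottle: bystander: small clear bottle 32 mm wide, 85 mm high; origin under its centre
- parts_tray: bystander: black divided tray 130 x 100 x 30 mm; origin under its centre
- carton: bystander: cardboard box 120 x 120 x 80 mm; origin under its centre
There are look-alikes about, which are no part of the job. What is shaped like the module but pink or red is not meant.

How it is judged:
By the outcome, as a careful person would: the job done as asked, in the order asked, and still so for the second after the job is handed in, with the robot touching nothing.
It also fails if it takes over 72 s, if anything falls off the work surface, if the arm or the gripper's body presses on something with over 40 N, if the wrist force passes 120 N, or if a joint passes its speed limit or range.

## Robot

A 6-joint arm with a two-finger parallel gripper is mounted at the origin on the work surface. World frame = base frame: x ahead of the robot, y to its left, z up, the work surface at z = 0. Lengths are in m, angles in degrees, forces in N, time in s.
With the tool pointing down it reaches from about 0.35 to 0.875 m from the base axis. Payload 4.2 kg.
Tool frame: the origin (TCP) lies midway between the tips of the shut fingers; the grasp point (between the pads) lies 19 mm behind it; x points along the fingers, y is the direction in which the jaws open and shut, and the axes are right-handed (so a half turn about x gives the same grasp; the last joint's range is limited). The gripper opens to 87 mm and grips with 3 to 60 N. Pads are 19 mm wide; open, the fingers measure 117 mm over their backs; the gripper's body (75 mm by 190 mm) begins 51 mm behind the grasp point.
Start: joints at [79.676, 22.042, 0.453, 0, -68.411, -14.817], TCP at [0.265, 0.566, 0.223] pointing down, gripper open.
Joint ranges: [-179.83, 179.83], [-69.29, 118.12], [-61.27, 80.66], [-181.25, 117.63], [-171.15, -9.14], [-177.46, 177.46]. Speed limits (degrees/s): [159.86, 159.86, 180, 180, 180, 180].

## Interface

Orientations are given as a 3x3 rotation matrix whose columns are the frame's x, y, z axes.
In Python, from station import r gives the robot as it stands.
- The arm moves only by the tool play_rows, never from a script. Its argument "plan" is a list that holds one entry, the list of rows, each a list of 6 numbers: the shift along the tool's x, y, z in cm, then the turn, a rotation vector about the tool's x, y, z in units of 10 degrees (1.0 is 10 degrees). A call has 1 to 5 rows; each row is the pose to reach, as a shift and turn from the pose commanded when the call began, along the tool's axes at that moment; what a row does not reach only later rows make up. A row lasts 1/8 s, in which the tool goes at most 62.5 mm and 10.7 degrees, less where a joint would pass 70% of its speed; a pose out of reach is approached as far as the arm can. A call with a gripper value outside its range is refused whole. "hand" is the opening, from 0 (shut) to 1 (fully open), set as the call begins (left out, the last holds). The fingers move at their own pace and stop on an object; the grip force is fixed at half the most. Time passes only in rows, so rows that repeat a pose let the fingers close. It gives the time, the measured TCP pose, the force and the opening at its end, in the units of the state.
- r.sense(): the state, without advancing time (a new reading comes with each control period).
- r.capture(name): name is "side" or "top"; returns (picture, depth): 420x560x3 uint8, blue, green, red; 420x560 float32, m along the optical axis (not along the pixel's ray), 0 where there is no reading.
- r.get_calibration(name): a dict with "vfov" (degrees; the focal length in pixels is half the picture's height over the tangent of half this angle, whatever the lens; pixels are square), "cx", "cy" (the principal point, pixels), "rvec" (rotation vector, rad) and "tvec" (3), from world to camera coordinates, as OpenCV has them. Camera axes: x right, y down, z forward; pixel columns grow to the right and rows downward; lengths in m; the calibration is good to about 2 mm. A picture is of the moment at which its call begins. get_calibration takes no time and is no camera call.
- r.finish_job(): hands the job in, once; it reports no verdict.
The state is a dict: "time_s": time; "joints": joint angles; "joint_velocities": joint speeds; "effort": joint torques, N m; "tcp_pos": TCP position; "ee_rot": TCP orientation; "wrist_force": force on the tool from outside, world axes, zero at the start; "moment": the same for the moment, N m; "gripper_width": opening from 0.0 (shut) to 1.0 (fully open).
Only numpy, scipy, OpenCV 4.12 (cv2) and the standard library are available. Lean on these libraries where they do the work, as an engineer would, in place of code of your own. Each camera call takes 0.05 s, during which the arm holds its last target.

## Working session

There is one attempt and no reset: what is moved stays moved. The work goes in short steps, Python scripts to look and compute and a tool call to move; the robot and the scene stay as the last step left them, time stands still between calls to the robot, and variables do not carry over. Pictures are saved under pics/ and viewed, and the job is handed in when it is done.

Besides the shell and the picture viewer there is one more tool, called as name(argument=value, ...), one argument or row to a line, values as JSON. play_rows: Moves the arm, as the interface text tells. Its arguments: {"type":"object","properties":{"plan":{"type":"array","items":{"type":"array","items":{"type":"array","items":{"type":"number"}}}},"hand":{"type":"number"}},"required":["plan"]}

```bash
ls; mkdir -p pics
cat > look.py <<'E'
import sys,cv2,numpy as np
from station import r
n=sys.argv[1]
for c in sys.argv[2:]:
    p,d=r.capture(c); cv2.imwrite(f'pics/{n}_{c}.png',p); np.save(f'pics/{n}_{c}.npy',d)
    print(c,r.get_calibration(c))
s=r.sense(); print(s['time_s'],s['tcp_pos'],s['joints'],s['wrist_force'],s['gripper_width']); print(s['ee_rot'])
E
python3 look.py a side top
```

```text
pics
side {'vfov': 42.966830859681735, 'cx': 282.76296334888235, 'cy': 208.19871447544088, 'rvec': array([ 2.23413508, -0.09577755,  0.02633871]), 'tvec': array([-0.51945811,  0.09860435,  1.58266376])}
top {'vfov': 55.94835264736791, 'cx': 279.9430883594335, 'cy': 204.3125690908403, 'rvec': array([ 2.15138196, -2.1357315 ,  0.1577618 ]), 'tvec': array([-0.04335563,  0.51197095,  1.35012765])}
0.1 [0.2653034  0.56529361 0.22156031] [ 7.96741662e+01  2.20870634e+01  3.86966940e-01 -2.41009309e-02
 -6.84122848e+01 -1.48165484e+01] [ 0.53859515  0.54291932 -0.33170627] 0.999301233494217
[[-7.36371389e-04 -4.25008873e-01 -9.05188884e-01]
 [-1.85951585e-03 -9.05186983e-01  4.25009493e-01]
 [-9.99998000e-01  1.99617791e-03 -1.23756941e-04]]
```

View pics/a_side.png

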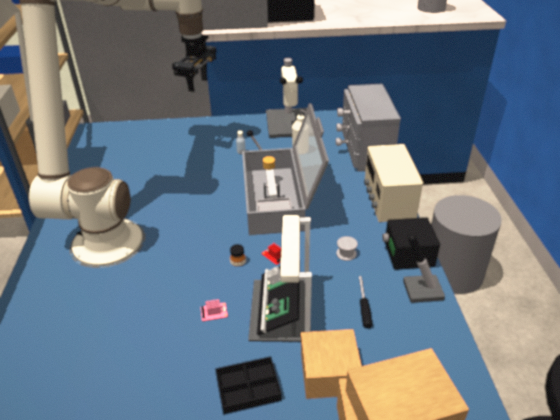

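View pics/a_top.png

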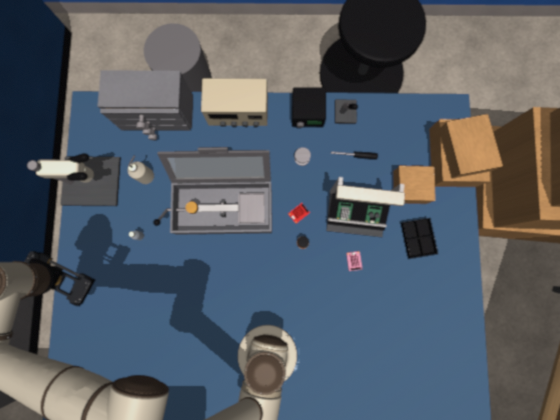

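```bash
cat > geo.py <<'E'
import numpy as np,cv2
from station import r
class Cam:
    def __init__(s,n):
        c=r.get_calibration(n); s.f=210/np.tan(np.radians(c['vfov']/2)); s.cx,s.cy=c['cx'],c['cy']
        s.rvec=np.array(c['rvec']); s.t=np.array(c['tvec']); s.R=cv2.Rodrigues(s.rvec)[0]
        s.C=-s.R.T@s.t; s.K=np.array([[s.f,0,s.cx],[0,s.f,s.cy],[0,0,1]])
    def ray(s,u,v): 
        return s.R.T@np.array([(u-s.cx)/s.f,(v-s.cy)/s.f,1])
    def onz(s,u,v,z):
        d=s.ray(u,v); return s.C+d*(z-s.C[2])/d[2]
    def dep(s,u,v,d): return s.C+s.ray(u,v)*d
    def proj(s,P): 
        q=s.R@np.asarray(P,float)+s.t; return s.f*q[0]/q[2]+s.cx, s.f*q[1]/q[2]+s.cy
def tri(c1,p1,c2,p2):
    d1,d2=c1.ray(*p1),c2.ray(*p2); A=np.stack([d1,-d2],1)
    x=np.linalg.lstsq(A,c2.C-c1.C,rcond=None)[0]
    a,b=c1.C+x[0]*d1,c2.C+x[1]*d2; return (a+b)/2,np.linalg.norm(a-b)
E
python3 - <<'E'
import cv2
t=cv2.imread('pics/a_top.png');s=cv2.imread('pics/a_side.png')
c=cv2.resize(t[165:245,310:430],None,fx=6,fy=6,interpolation=cv2.INTER_CUBIC);cv2.imwrite('pics/c1.png',c)
c=cv2.resize(t[135:245,140:300],None,fx=5,fy=5,interpolation=cv2.INTER_CUBIC);cv2.imwrite('pics/c2.png',c)
c=cv2.resize(s[205:345,220:340],None,fx=4,fy=4,interpolation=cv2.INTER_CUBIC);cv2.imwrite('pics/c3.png',c)
c=cv2.resize(s[95:240,220:360],None,fx=4,fy=4,interpolation=cv2.INTER_CUBIC);cv2.imwrite('pics/c4.png',c)
E
```

```text
(no output)
```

View pics/c1.png

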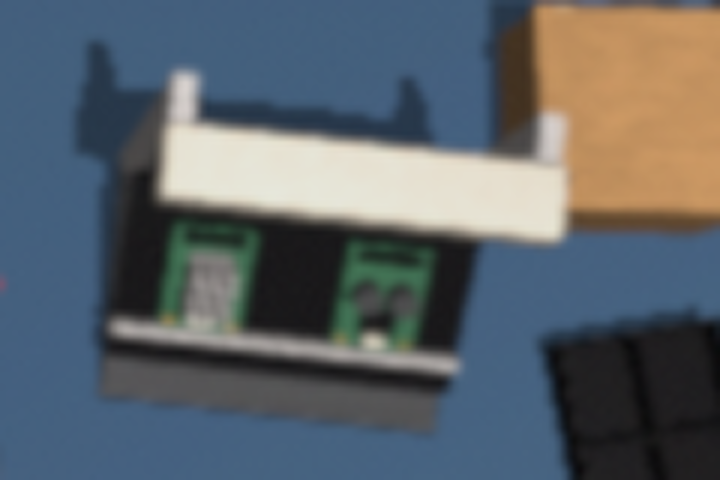

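View pics/c2.png

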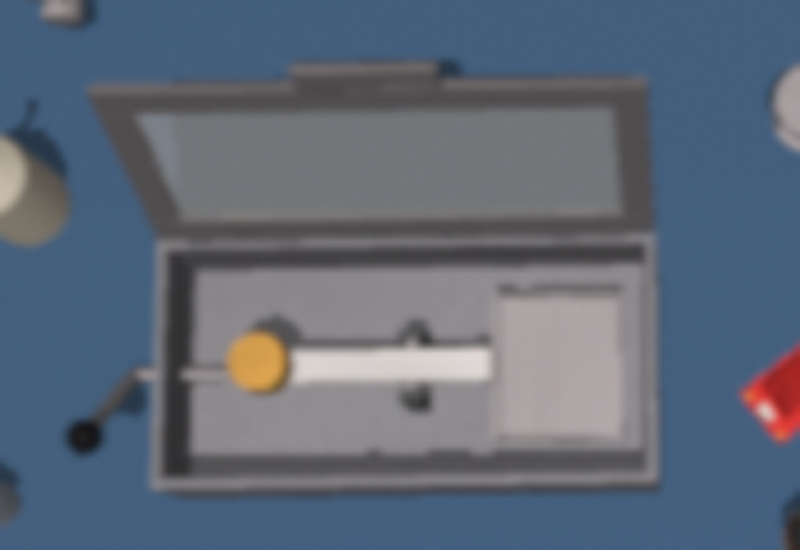

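View pics/c3.png

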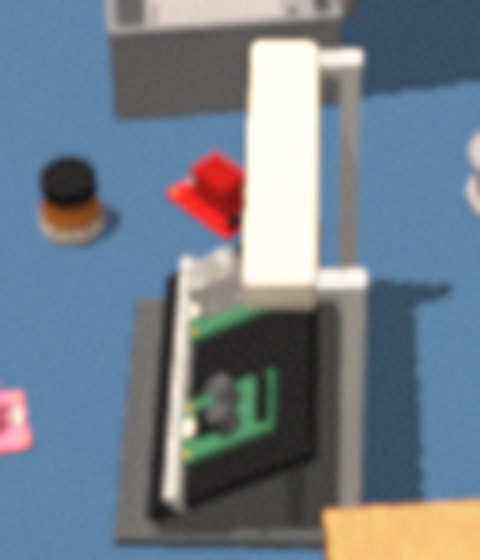

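View pics/c4.png

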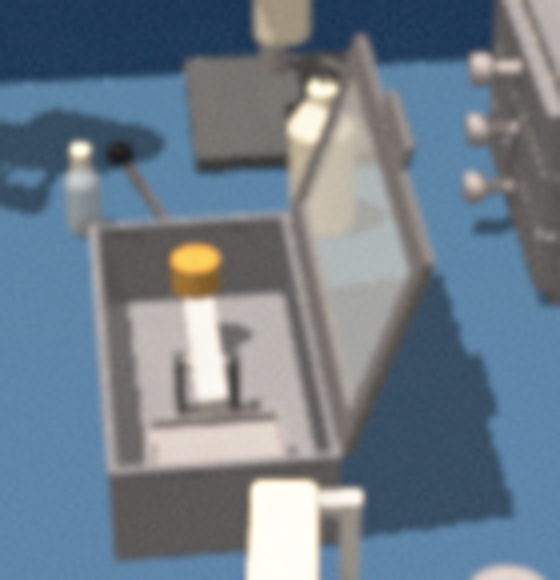

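```bash
cat > m1.py <<'E'
from geo import *
T,S=Cam('top'),Cam('side'); print(T.C,S.C)
D=np.load('pics/a_top.npy')
def c1(x,y): return (310+(x+.5)/6-.5,165+(y+.5)/6-.5)
def c2(x,y): return (140+(x+.5)/5-.5,135+(y+.5)/5-.5)
bar=[T.onz(*c1(*p),.231)[:2] for p in [(160,123),(567,165),(563,243),(157,204)]]
print('bar',np.round(bar,4)); b=np.array(bar)
e=(b[0]-b[1])+(b[3]-b[2]); yaw=np.arctan2(e[1],e[0])-np.pi/2; c=b.mean(0)
ux=np.array([np.cos(yaw),np.sin(yaw)]); print('rest yaw',np.degrees(yaw),'len',np.linalg.norm(e)/2,'wid',np.linalg.norm((b[0]+b[1]-b[2]-b[3])/2),'origin',c-.032*ux)
for nm,p in dict(fin=(210,290),b1=(178,225),b2=(260,228),b3=(165,320),b4=(238,330)).items():
    u=c1(*p); q=T.dep(*u,D[int(round(u[1])),int(round(u[0]))]); d=q[:2]-(c-.032*ux); uy=np.array([-ux[1],ux[0]]); print(nm,np.round(q,4),'rest frame',np.round([d@ux,d@uy,q[2]],4))
rim=np.array([T.onz(*c2(*p),.085)[:2] for p in [(155,238),(656,234),(659,488),(151,490)]]); print('rim',rim)
e=(rim[0]-rim[1])+(rim[3]-rim[2]); yb=np.arctan2(e[1],e[0])-np.pi/2
print('bal',rim.mean(0),np.degrees(yb),np.linalg.norm(e)/2,np.linalg.norm((rim[0]+rim[1]-rim[2]-rim[3])/2))
u=c2(84,435); print('ball',T.onz(*u,.133), D[int(u[1]),int(u[0])]); 
Ls=(220+119/4,95+153/4); print('ball tri',tri(T,u,S,Ls))
ed=[c2(90,88),c2(647,80)]
es=[(220+360/4,95+37/4),(220+430/4,95+262/4)]
for a,bb in zip(ed,es): print('cover corner',tri(T,a,S,bb))
E
python3 m1.py
```

```text
[ 0.3069417  -0.04249755  1.41096399] [ 0.44027478 -1.22253832  1.04687262]
bar [[ 0.5437 -0.2107]
 [ 0.5236 -0.416 ]
 [ 0.4838 -0.4124]
 [ 0.5022 -0.2086]]
rest yaw -5.381509978474668 len 0.20540985328698144 wid 0.040819640268891635 origin [ 0.48145674 -0.30892182]
fin [ 0.4763 -0.2569  0.0939] rest frame [-0.01    0.0513  0.0939]
b1 [ 0.5151 -0.2416  0.0802] rest frame [0.0272 0.0702 0.0802]
b2 [ 0.5139 -0.2883  0.0791] rest frame [0.0304 0.0235 0.0791]
b3 [ 0.4642 -0.2377  0.0511] rest frame [-0.0239  0.0693  0.0511]
b4 [ 0.4595 -0.2809  0.044 ] rest frame [-0.0245  0.0259  0.044 ]
rim [[ 0.57902528  0.33484704]
 [ 0.5842725  -0.00785599]
 [ 0.41042796 -0.0117464 ]
 [ 0.40659672  0.32920342]]
bal [0.49508062 0.16111202] 0.7608060657783209 0.34185656021069305 0.17320215974880707
ball [0.43840226 0.36101828 0.133     ] 1.2756153
ball tri (array([0.4388889 , 0.3612629 , 0.13237469]), np.float64(0.0008426315064698008))
cover corner (array([0.63938701, 0.33377479, 0.24378591]), np.float64(0.0001660991515356378))
cover corner (array([ 0.64661471, -0.00554584,  0.24617371]), np.float64(0.0011054879507632093))
```

```bash
cat > m2.py <<'E'
from geo import *
T,S=Cam('top'),Cam('side')
D=np.load('pics/a_top.npy');Ds=np.load('pics/a_side.npy')
def c1(x,y): return (310+(x+.5)/6-.5,165+(y+.5)/6-.5)
O=np.array([.4815,-.3089,.06]); yaw=np.radians(-5.38);ux=np.array([np.cos(yaw),np.sin(yaw),0]);uy=np.array([-ux[1],ux[0],0]);z=np.array([0,0,1.])
s_=np.cos(.55)*ux+np.sin(.55)*z; n=-np.sin(.55)*ux+np.cos(.55)*z
def pl(u,h,C=T):
    d=C.ray(*u); P=O+n*h; q=C.C+d*((P-C.C)@n)/(d@n); return np.round(1000*np.array([(q-O)@s_,(q-O)@uy]),1)
for nm,p in dict(tl=(172,217),tr=(262,226),ml=(160,310),mr=(243,318)).items(): print(nm,pl(c1(*p),.004))
for nm,p in dict(ftl=(190,248),ftr=(243,252),fbl=(185,322),fbr=(232,328)).items(): print(nm,pl(c1(*p),.032))
# depth-based points near module
pts=[]
for v in range(195,230):
  for u in range(330,360):
    q=T.dep(u,v,D[v,u]); d=q-O; a=np.array([d@s_,d@uy,d@n])*1000
    if 24<a[2]<45 and abs(a[0])<40 and 20<a[1]<80: pts.append(a)
pts=np.array(pts); print(len(pts),pts.mean(0),pts.min(0),pts.max(0)); print(np.round(pts,0)[::4].tolist())
for nm,p in dict(wash=(138,166),oil=(133,232),beige1=(212,125),beige2=(265,125),beigetop=(235,90),cab=(145,130),spool=(302,155),jar=(302,241),knob=(150,130)).items(): print(nm,np.round(T.dep(*p,D[p[1],p[0]]),3))
E
python3 m2.py
```

```text
tl [38.6 74.3]
tr [38.6 23.2]
ml [-19.5  72.9]
mr [-19.3  25. ]
ftl [32.3 65.7]
ftr [33.1 36.2]
fbl [-12.9  61.9]
fbr [-13.7  35.2]
53 [ 2.80872333 51.30401781 29.89221881] [-15.91851675  38.29033136  24.05597408] [19.57950269 62.74288182 35.09753427]
[[19.0, 61.0, 25.0], [18.0, 51.0, 31.0], [15.0, 61.0, 33.0], [15.0, 40.0, 28.0], [11.0, 50.0, 31.0], [7.0, 56.0, 32.0], [2.0, 62.0, 30.0], [4.0, 38.0, 28.0], [2.0, 46.0, 35.0], [-4.0, 51.0, 30.0], [-7.0, 61.0, 34.0], [-12.0, 60.0, 32.0], [-11.0, 39.0, 29.0], [-13.0, 40.0, 33.0]]
wash [0.626 0.436 0.121]
oil [0.409 0.46  0.066]
beige1 [0.813 0.215 0.005]
beige2 [0.813 0.018 0.009]
beigetop [0.888 0.116 0.141]
cab [0.754 0.422 0.115]
spool [ 0.69  -0.117  0.042]
jar [ 0.384 -0.116  0.05 ]
knob [0.756 0.407 0.109]
```

```bash
cat > mv.py <<'E'
from geo import *
from scipy.spatial.transform import Rotation as Ro
def down(yaw_deg,tilt_dir=None,tilt=0.0):
    a=np.radians(yaw_deg); y=np.array([np.cos(a),np.sin(a),0]); x=np.array([0,0,-1.]); 
    R=np.stack([x,y,np.cross(x,y)],1)
    if tilt_dir is not None:
        d=np.asarray(tilt_dir,float); ax=np.cross([0,0,1.],d)  # tool x leans toward d
        R=Ro.from_rotvec(-ax*tilt).as_matrix()@R
    return R
ryaw=np.radians(-5.38); rux=np.array([np.cos(ryaw),np.sin(ryaw),0]); ruy=np.array([-rux[1],rux[0],0])
rO=np.array([.4815,-.3089,.06]); rs=np.cos(.55)*rux+np.sin(.55)*np.array([0,0,1.]); rn=-np.sin(.55)*rux+np.cos(.55)*np.array([0,0,1.])
Rslope=down(84.62,rux,.55)
def slope(s,y,n): return rO+rs*s+ruy*y+rn*n
byaw=np.radians(.76); bux=np.array([np.cos(byaw),np.sin(byaw),0]); buy=np.array([-bux[1],bux[0],0]); bO=np.array([.495,.161,0])
def bal(x,y,z): return bO+bux*x+buy*y+np.array([0,0,z])
def go(pos,R,st=None):
    s=st or r.sense(); p0=np.array(s['tcp_pos']);R0=np.array(s['ee_rot'])
    d=R0.T@(np.array(pos)-p0)*100; w=Ro.from_matrix(R0.T@R).as_rotvec(degrees=True)/10
    print(np.round(d,2).tolist(),np.round(w,3).tolist(),'dist mm',round(np.linalg.norm(d)*10),'deg',round(np.linalg.norm(w)*10,1))
def stat():
    s=r.sense(); print('t',round(s['time_s'],2),'tcp',np.round(s['tcp_pos'],4),'j',np.round(s['joints'],1),'F',np.round(s['wrist_force'],1),'g',round(s['gripper_width'],3))
E
python3 -c "
from mv import *
print(Rslope[:,0],-rn); print(slope(.004,.0505,.008))
go([.35,.45,.40],down(-165))
stat()"
```

```text
[ 0.52038466 -0.04900757 -0.85252452] [ 0.52038466 -0.04900757 -0.85252452]
[ 0.48546692 -0.25855014  0.06891095]
[-17.83, 6.87, -12.57] [4.985, -0.006, -0.01] dist mm 229 deg 49.8
t 0.1 tcp [0.2653 0.5653 0.2216] j [ 79.7  22.1   0.4  -0.  -68.4 -14.8] F [ 0.5  0.5 -0.3] g 0.999
```

play_rows(
  plan=[
    [[-6, 1, -2, 1, 0, 0], [-11, 3, -5, 2, 0, 0], [-16, 5, -9, 3, 0, 0], [-17.8, 6.9, -12.6, 4, 0, 0], [-17.8, 6.9, -12.6, 5, 0, 0]],
  ],
  hand=0.65,
)

```text
time_s: 0.72
tcp_pos: [0.352, 0.4481, 0.4036]
ee_rot: [[0.003, -0.969, -0.248], [0.005, -0.248, 0.969], [-1.0, -0.004, 0.004]]
wrist_force: [-1.3, -0.5, -0.5]
gripper_width: 0.661
```

```bash
python3 -c "
from mv import *
stat()
go([.45,.17,.38],down(-215))"
```

```text
t 0.72 tcp [0.352  0.4481 0.4036] j [ 68.2  12.6  12.4   0.  -89.4 -53.8] F [-1.3 -0.5 -0.5] g 0.661
[2.26, -2.6, -29.38] [4.934, 0.03, 0.01] dist mm 296 deg 49.3
```

play_rows(
  plan=[
    [[0.5, -0.5, -6, 1, 0, 0], [1, -1, -12, 2, 0, 0], [1.5, -1.5, -18, 3, 0, 0], [2, -2, -24, 4, 0, 0], [2.2, -2.6, -29.4, 4.9, 0, 0]],
  ],
)

```text
time_s: 1.35
tcp_pos: [0.4507, 0.1701, 0.3781]
ee_rot: [[-0.001, -0.825, 0.566], [-0.0, 0.566, 0.825], [-1.0, 0.0, -0.001]]
wrist_force: [0.8, 0.1, 0.8]
gripper_width: 0.652
```

```bash
python3 -c "
from mv import *
stat()
P=slope(.004,.0505,.15)
go(.5*P+.5*np.array([.45,.17,.38]),down(-250,rux,.2))
go(P,Rslope)"
```

```text
t 1.35 tcp [0.4507 0.1701 0.3781] j [ 40.    3.5  -1.9  -0.  -84.6 -74.5] F [0.8 0.1 0.8] g 0.652
[9.32, -10.29, -18.52] [3.543, -0.853, -0.798] dist mm 231 deg 37.3
[18.82, -20.64, -36.98] [5.933, -2.85, -1.675] dist mm 463 deg 67.9
```

play_rows(
  plan=[
    [[2, -2, -4, 0.9, -0.2, -0.2], [4, -4, -8, 1.8, -0.4, -0.4], [6, -7, -12, 2.7, -0.6, -0.6], [9.3, -10.3, -18.5, 3.54, -0.85, -0.8], [9.3, -10.3, -18.5, 3.54, -0.85, -0.8]],
  ],
)

```text
time_s: 1.98
tcp_pos: [0.4289, -0.0413, 0.2831]
ee_rot: [[0.194, -0.336, 0.922], [-0.019, 0.938, 0.346], [-0.981, -0.085, 0.176]]
wrist_force: [0.4, -0.1, 1.1]
gripper_width: 0.649
```

```bash
python3 -c "
from mv import *
stat()
P=slope(.004,.0505,.15)
go(P,Rslope)"
```

```text
t 1.98 tcp [ 0.4289 -0.0413  0.2831] j [ 19.9  -6.5 -27.7   5.7 -58.7 -92.3] F [ 0.4 -0.1  1.1] g 0.649
[9.2, -18.35, -10.51] [2.526, -1.993, -0.445] dist mm 231 deg 32.5
```

play_rows(
  plan=[
    [[1, -4, -2.6, 0.8, -0.6, -0.1], [3, -9, -5.2, 1.6, -1.2, -0.3], [6, -14, -8, 2.2, -1.8, -0.4], [9.2, -18.35, -10.5, 2.53, -1.99, -0.45], [9.2, -18.35, -10.5, 2.53, -1.99, -0.45]],
  ],
)

```text
time_s: 2.6
tcp_pos: [0.4137, -0.2519, 0.1894]
ee_rot: [[0.519, 0.1, 0.849], [-0.05, 0.995, -0.087], [-0.853, 0.003, 0.521]]
wrist_force: [0.1, -0.1, -0.1]
gripper_width: 0.651
```

```bash
python3 look.py b side top | grep -v vfov; python3 -c "
from mv import *
stat()
go(slope(.004,.0505,.15),Rslope)
go(slope(.004,.0505,.05),Rslope)
import cv2
t=cv2.imread('pics/b_top.png');s=cv2.imread('pics/b_side.png')
a=cv2.resize(t[165:245,310:430],(480,320),interpolation=cv2.INTER_CUBIC);b=cv2.resize(s[160:345,200:340],(300,396),interpolation=cv2.INTER_CUBIC)
o=np.zeros((400,790,3),np.uint8);o[:320,:480]=a;o[:396,485:785]=b;cv2.imwrite('pics/b.png',o)
"
```

```text
2.7 [ 0.4156738  -0.24965136  0.19183912] [-15.99553978  -1.38439387 -36.35147621 -13.61441933 -24.45952783
 -68.4796029 ] [-0.11467548 -0.31543306 -0.68483853] 0.6493448284833286
[[ 5.22214871e-01  9.30083569e-02  8.47727004e-01]
 [-4.83113566e-02  9.95665176e-01 -7.94787388e-02]
 [-8.51444444e-01  5.50137768e-04  5.24444521e-01]]
t 2.7 tcp [ 0.4157 -0.2497  0.1918] j [-16.   -1.4 -36.4 -13.6 -24.5 -68.5] F [-0.1 -0.3 -0.7] g 0.649
[-0.05, -0.23, -0.43] [0.002, 0.012, -0.005] dist mm 5 deg 0.1
[9.95, -0.24, -0.45] [0.002, 0.012, -0.005] dist mm 100 deg 0.1
```

View pics/b.png

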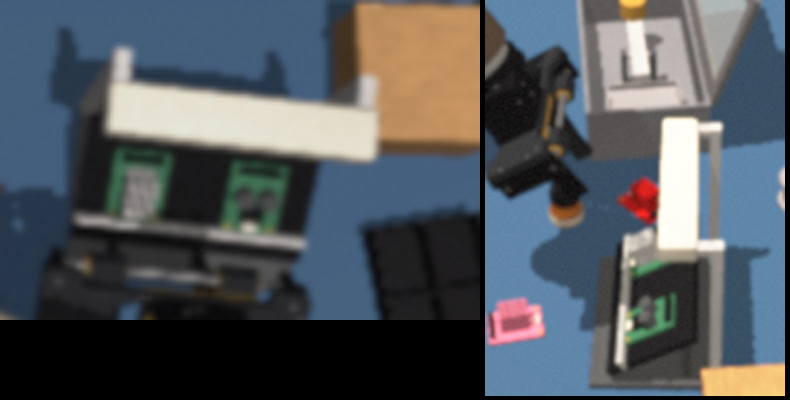

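play_rows(
  plan=[
    [[2, -0.2, -0.4, 0, 0, 0], [5, -0.2, -0.4, 0, 0, 0], [8, -0.2, -0.4, 0, 0, 0], [10, -0.2, -0.4, 0, 0, 0], [10, -0.2, -0.4, 0, 0, 0]],
  ],
)

```text
time_s: 3.32
tcp_pos: [0.4661, -0.2534, 0.105]
ee_rot: [[0.523, 0.087, 0.848], [-0.045, 0.996, -0.074], [-0.851, 0.001, 0.525]]
wrist_force: [0.0, 0.4, -0.1]
gripper_width: 0.649
```

```bash
python3 look.py c side top | grep -v vfov; python3 -c "
from mv import *
stat()
go(slope(.004,.0505,.05),Rslope)
go(slope(.004,.0505,.008),Rslope)
import cv2
T,S=Cam('top'),Cam('side')
t=cv2.imread('pics/c_top.png');s=cv2.imread('pics/c_side.png')
for C,i in((T,t),(S,s)):
  u=C.proj(r.sense()['tcp_pos']);print(u);i[int(round(u[1])),int(round(u[0]))]=(0,0,255)
a=cv2.resize(t[185:245,320:390],(490,420),interpolation=cv2.INTER_CUBIC);b=cv2.resize(s[230:330,240:320],(304,380),interpolation=cv2.INTER_CUBIC)
o=np.zeros((420,800,3),np.uint8);o[:420,:490]=a;o[:380,495:799]=b;cv2.imwrite('pics/c.png',o)
"
```

```text
3.425 [ 0.46555747 -0.2540491   0.1061766 ] [-16.15116387  11.40545838 -34.25183134 -24.32460971 -14.26143225
 -56.86343293] [ 0.19966038  0.02602476 -0.44844583] 0.651228510995165
[[ 5.24694575e-01  8.78624872e-02  8.46744227e-01]
 [-4.63118537e-02  9.96132613e-01 -7.46661252e-02]
 [-8.50029891e-01 -3.73840031e-05  5.26734452e-01]]
t 3.42 tcp [ 0.4656 -0.254   0.1062] j [-16.2  11.4 -34.3 -24.3 -14.3 -56.9] F [ 0.2  0.  -0.4] g 0.651
[0.03, -0.26, -0.22] [0.029, 0.027, -0.018] dist mm 3 deg 0.4
[4.23, -0.27, -0.24] [0.029, 0.027, -0.018] dist mm 42 deg 0.4
(np.float64(344.36668493741695), np.float64(215.64817178616255))
(np.float64(268.0517407960559), np.float64(265.1619895010188))
```

View pics/c.png

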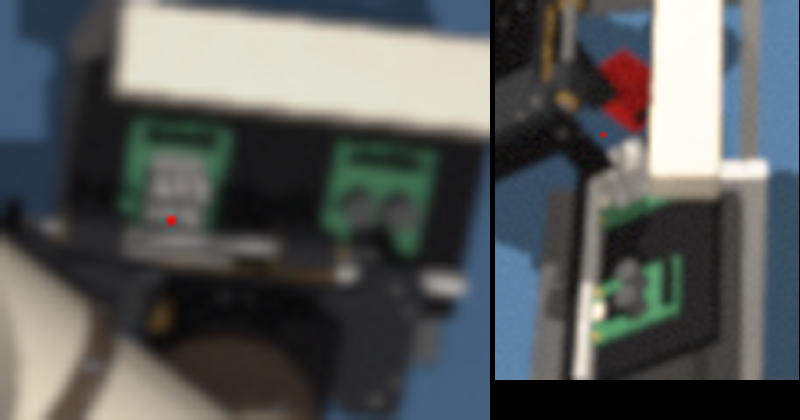

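```bash
python3 -c "
from mv import *
import cv2
T=Cam('top')
t=cv2.imread('pics/c_top.png')
a=cv2.resize(t[185:225,330:370],(600,600),interpolation=cv2.INTER_CUBIC)
for s in(-.013,.021):
  for y in (.0385,.0625):
    u=T.proj(slope(s,y,.032)); cv2.circle(a,(int((u[0]-330+.5)*15),int((u[1]-185+.5)*15)),3,(0,0,255),-1)
for s in(-.028,.036):
  for y in (.0275,.0735):
    u=T.proj(slope(s,y,.004)); cv2.circle(a,(int((u[0]-330+.5)*15),int((u[1]-185+.5)*15)),3,(255,0,0),-1)
cv2.imwrite('pics/c5.png',a)
Rg=down(84.62,rux,.55-np.radians(3))
go(slope(.004,.0505,.025),Rg)
go(slope(.004,.0505,.009),Rg)
"
```

```text
[2.53, -0.27, -0.24] [0.029, 0.327, -0.017] dist mm 26 deg 3.3
[4.13, -0.27, -0.24] [0.029, 0.327, -0.017] dist mm 41 deg 3.3
```

View pics/c5.png

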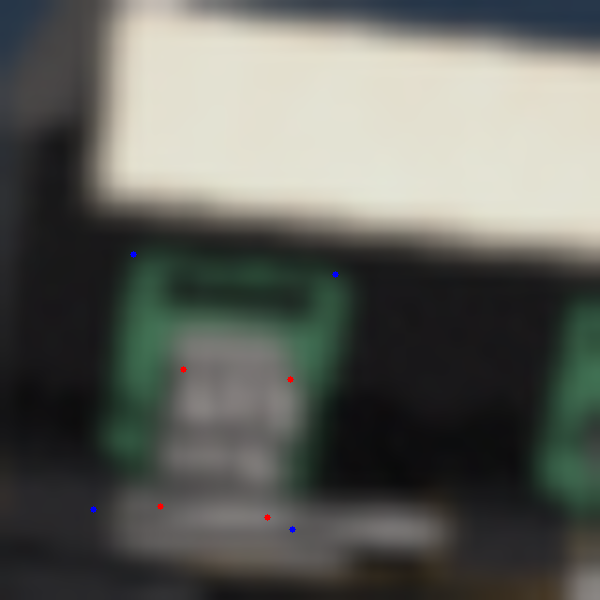

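play_rows(
  plan=[
    [[0.6, -0.3, -0.24, 0, 0.33, 0], [1.4, -0.3, -0.24, 0, 0.33, 0], [2.2, -0.3, -0.24, 0, 0.33, 0], [2.5, -0.3, -0.24, 0, 0.33, 0]],
  ],
)

```text
time_s: 3.92
tcp_pos: [0.4757, -0.2592, 0.0822]
ee_rot: [[0.474, 0.091, 0.876], [-0.043, 0.996, -0.081], [-0.879, 0.001, 0.476]]
wrist_force: [0.1, 1.3, 0.9]
gripper_width: 0.652
```

```bash
python3 -c "
from mv import *
stat()
Rg=down(84.62,rux,.55-np.radians(3))
go(slope(.004,.050,.009),Rg)
"
```

```text
t 3.92 tcp [ 0.4757 -0.2592  0.0822] j [-15.4  15.2 -33.6 -20.4 -14.  -61.3] F [0.1 1.3 0.9] g 0.652
[1.53, 0.1, 0.21] [0.01, -0.008, -0.011] dist mm 16 deg 0.2
```

play_rows(
  plan=[
    [[0.7, 0.1, 0.1, 0, 0, 0], [1.5, 0.1, 0.1, 0, 0, 0], [1.5, 0.1, 0.1, 0, 0, 0]],
  ],
)

```text
time_s: 4.3
tcp_pos: [0.4837, -0.259, 0.069]
ee_rot: [[0.473, 0.091, 0.876], [-0.043, 0.996, -0.081], [-0.88, 0.001, 0.475]]
wrist_force: [0.0, -0.3, -0.2]
gripper_width: 0.649
```

play_rows(
  plan=[
    [[0, 0, 0, 0, 0, 0], [0, 0, 0, 0, 0, 0], [0, 0, 0, 0, 0, 0], [0, 0, 0, 0, 0, 0], [0, 0, 0, 0, 0, 0]],
  ],
  hand=0.0,
)

```text
time_s: 4.92
tcp_pos: [0.4839, -0.2591, 0.0701]
ee_rot: [[0.475, 0.091, 0.876], [-0.043, 0.996, -0.08], [-0.879, 0.0, 0.477]]
wrist_force: [-1.3, -0.1, 2.7]
gripper_width: 0.275
```

```bash
python3 look.py d side top | grep -v vfov; python3 -c "
from mv import *
stat()
Rg=down(84.62,rux,.55-np.radians(3))
go(slope(.004,.050,.009),Rg)
go(slope(.004,.050,.15),Rg)
import cv2
t=cv2.imread('pics/d_top.png');s=cv2.imread('pics/d_side.png')
a=cv2.resize(t[185:245,320:390],(490,420),interpolation=cv2.INTER_CUBIC);b=cv2.resize(s[230:330,240:320],(304,380),interpolation=cv2.INTER_CUBIC)
o=np.zeros((420,800,3),np.uint8);o[:420,:490]=a;o[:380,495:799]=b;cv2.imwrite('pics/d.png',o)
"
```

```text
5.025 [ 0.4839224  -0.25912722  0.07012995] [-15.23982329  17.0223246  -32.91828678 -21.8980559  -12.87041099
 -59.77737246] [-0.63712063  0.15506109  2.48398313] 0.27185077711307204
[[ 4.74563703e-01  9.09784126e-02  8.75506836e-01]
 [-4.31876971e-02  9.95852847e-01 -8.00745292e-02]
 [-8.79161029e-01  1.89341126e-04  4.76524763e-01]]
t 5.03 tcp [ 0.4839 -0.2591  0.0701] j [-15.2  17.  -32.9 -21.9 -12.9 -59.8] F [-0.6  0.2  2.5] g 0.272
[0.08, 0.02, 0.07] [0.014, -0.005, -0.009] dist mm 1 deg 0.2
[-14.0, 0.04, -0.68] [0.014, -0.005, -0.009] dist mm 140 deg 0.2
```

View pics/d.png

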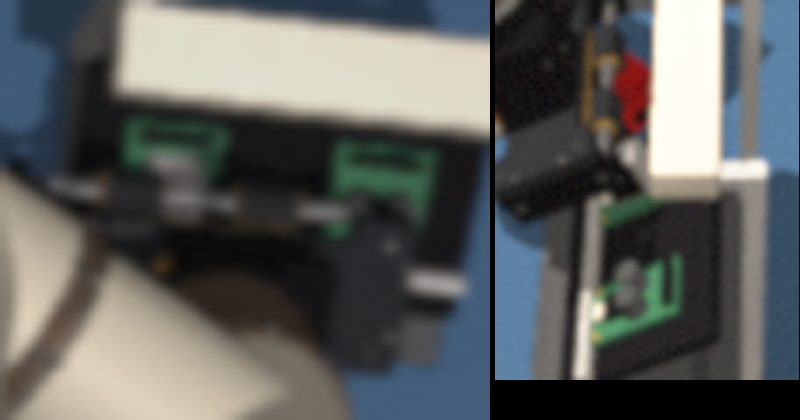

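play_rows(
  plan=[
    [[-0.8, 0, 0, 0, 0, 0], [-3, 0, -0.1, 0, 0, 0], [-6.5, 0, -0.3, 0, 0, 0], [-10.5, 0, -0.5, 0, 0, 0], [-14, 0, -0.7, 0, 0, 0]],
  ],
)

```text
time_s: 5.65
tcp_pos: [0.4096, -0.252, 0.1905]
ee_rot: [[0.473, 0.091, 0.876], [-0.043, 0.996, -0.08], [-0.88, 0.001, 0.475]]
wrist_force: [0.3, 0.1, -1.2]
gripper_width: 0.277
```

```bash
python3 look.py e side top | grep -v vfov; python3 -c "
from mv import *
stat()
Rg=down(84.62,rux,.55-np.radians(3))
go([.42,-.2,.30],down(86,[1,0,0],.3))
import cv2
t=cv2.imread('pics/e_top.png');s=cv2.imread('pics/e_side.png')
a=cv2.resize(t[185:265,310:390],(420,420),interpolation=cv2.INTER_CUBIC);b=cv2.resize(s[200:330,220:320],(304,395),interpolation=cv2.INTER_CUBIC)
o=np.zeros((420,800,3),np.uint8);o[:420,:420]=a;o[:395,495:799]=b;cv2.imwrite('pics/e.png',o)
"
```

```text
5.75 [ 0.41067849 -0.2526344   0.19316634] [-16.00492316  -1.13953322 -35.54677783 -11.02874105 -27.68572597
 -70.69764007] [ 0.68345247  0.01123661 -0.88515549] 0.27608006060364515
[[ 0.47906377  0.09106849  0.8730432 ]
 [-0.04494695  0.99584379 -0.07921434]
 [-0.87662858 -0.00129191  0.48116593]]
t 5.75 tcp [ 0.4107 -0.2526  0.1932] j [-16.   -1.1 -35.5 -11.  -27.7 -70.7] F [ 0.7  0.  -0.9] g 0.276
[-9.16, 5.31, 5.54] [-0.08, 1.162, 0.171] dist mm 119 deg 11.8
```

View pics/e.png

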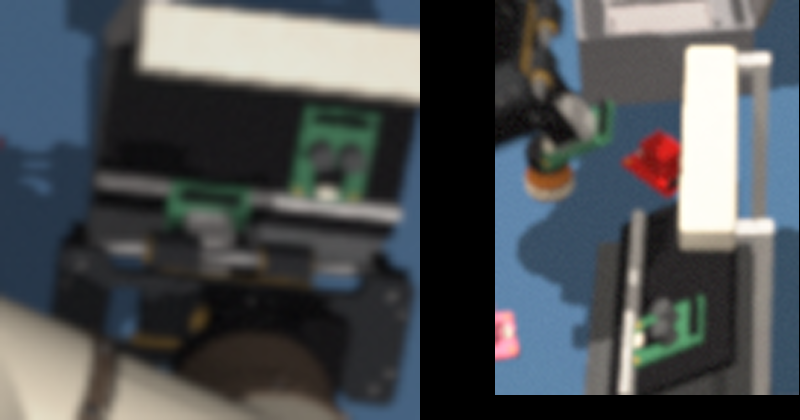

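play_rows(
  plan=[
    [[-2, 1.2, 1.3, 0, 0.3, 0.05], [-4.5, 2.6, 2.7, 0, 0.6, 0.1], [-7, 4, 4.1, -0.05, 0.9, 0.15], [-9.2, 5.3, 5.5, -0.08, 1.16, 0.17]],
  ],
)

```text
time_s: 6.25
tcp_pos: [0.4202, -0.1995, 0.2967]
ee_rot: [[0.287, 0.067, 0.955], [0.003, 0.997, -0.071], [-0.958, 0.023, 0.287]]
wrist_force: [-0.1, 0.6, -2.0]
gripper_width: 0.273
```

```bash
python3 -c "
from mv import *
stat()
go(bal(0,-.1,.24),down(90.76,bux,np.radians(-3)))
"
```

```text
t 6.25 tcp [ 0.4202 -0.1995  0.2967] j [ -6.8  -4.7 -22.2  -2.5 -56.  -86.1] F [-0.1  0.6 -2. ] g 0.273
[7.69, 26.36, 3.8] [-0.474, 1.97, -0.076] dist mm 277 deg 20.3
```

play_rows(
  plan=[
    [[0.5, 5, 0.6, -0.1, 0.4, 0], [1.5, 10, 1.4, -0.2, 0.8, 0], [3, 16, 2.2, -0.3, 1.2, 0], [5, 21, 3, -0.4, 1.6, -0.05], [7.7, 26.4, 3.8, -0.47, 1.97, -0.08]],
  ],
)

```text
time_s: 6.88
tcp_pos: [0.4972, 0.0627, 0.2391]
ee_rot: [[-0.051, -0.013, 0.999], [-0.002, 1.0, 0.013], [-0.999, -0.002, -0.051]]
wrist_force: [0.3, -0.6, -0.1]
gripper_width: 0.273
```

play_rows(
  plan=[
    [[0, 0, 0, 0, 0, 0], [0, 0, 0, 0, 0, 0]],
  ],
)

```text
time_s: 7.12
tcp_pos: [0.4966, 0.0608, 0.2388]
ee_rot: [[-0.052, -0.013, 0.999], [-0.003, 1.0, 0.013], [-0.999, -0.002, -0.052]]
wrist_force: [0.2, -0.4, -0.4]
gripper_width: 0.272
```

```bash
python3 look.py f side top | grep -v vfov; python3 -c "
from mv import *
stat()
go(bal(0,-.1,.24),down(90.76,bux,np.radians(-3)))
import cv2
t=cv2.imread('pics/f_top.png');s=cv2.imread('pics/f_side.png')
a=cv2.resize(t[150:250,200:300],(420,420),interpolation=cv2.INTER_CUBIC);b=cv2.resize(s[120:240,220:310],(304,405),interpolation=cv2.INTER_CUBIC)
o=np.zeros((420,800,3),np.uint8);o[:420,:420]=a;o[:405,495:799]=b;cv2.imwrite('pics/f.png',o)
"
```

```text
7.225 [0.49652176 0.05993024 0.24023039] [  24.81655167   10.55445772  -12.71957388   -1.15240439  -69.32134758
 -113.72658214] [ 0.02341879  0.20225836 -1.2058117 ] 0.2723460919386035
[[-0.04893044 -0.01152693  0.99873567]
 [-0.00189566  0.99993267  0.01144788]
 [-0.99880039 -0.00133311 -0.04894899]]
t 7.22 tcp [0.4965 0.0599 0.2402] j [  24.8   10.6  -12.7   -1.2  -69.3 -113.7] F [ 0.   0.2 -1.2] g 0.272
[0.02, 0.11, -0.02] [-0.01, 0.019, 0.007] dist mm 1 deg 0.2
```

View pics/f.png

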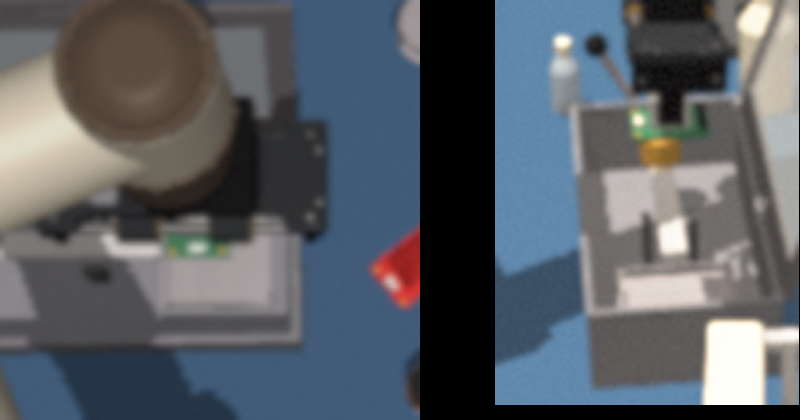

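```bash
python3 -c "
import cv2,numpy as np
from geo import *
S=Cam('side')
s=cv2.imread('pics/f_side.png');D=np.load('pics/f_side.npy')
a=cv2.resize(s[125:180,245:300],(770,770),interpolation=cv2.INTER_CUBIC)[:600]
cv2.imwrite('pics/f2.png',a)
h=cv2.cvtColor(s,cv2.COLOR_BGR2HSV);m=((h[...,0]>55)&(h[...,0]<85)&(h[...,1]>90)).astype(np.uint8);m[:140]=0;m[170:]=0;m[:,:250]=0;m[:,300:]=0
ys,xs=np.nonzero(m);print(xs.min(),xs.max(),ys.min(),ys.max(),len(xs))
P=np.array([S.dep(u,v,D[v,u]) for u,v in zip(xs,ys)]);ok=abs(P[:,1]-.06)<.04;P=P[ok];print(len(P),P.min(0),P.max(0),P.mean(0))
for x in range(xs.min(),xs.max()+1): print(x,ys[xs==x].min(),ys[xs==x].max(),end='; ')
"
```

```text
264 281 145 159 20
19 [0.4751528  0.03700958 0.22484747] [0.52305346 0.05457154 0.2629189 ] [0.50439265 0.04542352 0.23142928]
264 158 159; 265 158 159; 266 159 159; 267 159 159; Traceback (most recent call last):
  File "<string>", line 11, in <module>
    for x in range(xs.min(),xs.max()+1): print(x,ys[xs==x].min(),ys[xs==x].max(),end='; ')
                                                 ~~~~~~~~~~~~~^^
    return umr_minimum(a, axis, None, out, keepdims, initial, where)
ValueError: zero-size array to reduction operation minimum which has no identity
```

View pics/f2.png

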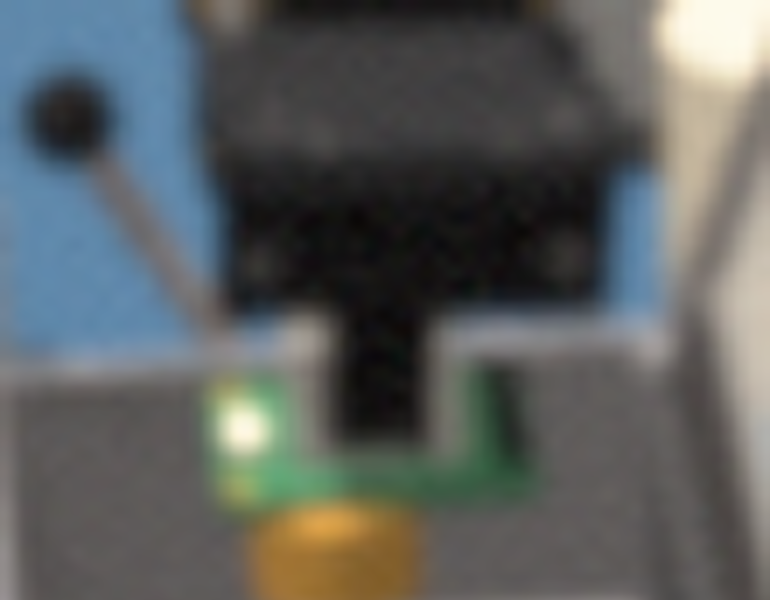

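```bash
python3 -c "
from geo import *
S=Cam('side')
f=lambda P:(np.array(S.proj(P))-[245,125]+.5)*14
for x in (.4645,.5285): print(f([x,.0375,.231]),f([x,.0375,.235]))
print(f([.4645,.0375,.231])[1]-f([.5285,.0375,.231])[1])
print(f([.4645,.0375,.227])[1]-f([.5285,.0375,.235])[1])
"
```

```text
[221.84018529 501.82588989] [221.0270508  484.95850548]
[540.80580265 484.19766898] [540.52132217 467.33923864]
17.62822091524987
51.2983759543975
```

play_rows(
  plan=[
    [[3, 0.1, 0, 0, 0, 0], [7, 0.1, 0.1, 0, 0, 0], [11, 0.1, 0.3, 0, 0, 0], [14.5, 0.1, 0.5, 0, 0, 0], [16.5, 0.1, 0.6, 0, 0, 0]],
  ],
)

```text
time_s: 7.85
tcp_pos: [0.4939, 0.06, 0.0743]
ee_rot: [[-0.05, -0.01, 0.999], [-0.002, 1.0, 0.01], [-0.999, -0.001, -0.05]]
wrist_force: [-0.2, 0.3, -1.2]
gripper_width: 0.273
```

play_rows(
  plan=[
    [[0.5, 0, 0, 0, 0, 0], [0.5, 0, 0, 0, 0, 0]],
  ],
)

```text
time_s: 8.1
tcp_pos: [0.4949, 0.061, 0.0709]
ee_rot: [[-0.048, -0.012, 0.999], [-0.001, 1.0, 0.012], [-0.999, -0.001, -0.048]]
wrist_force: [0.6, -0.0, 0.1]
gripper_width: 0.271
```

```bash
python3 look.py g side top | grep -v vfov; python3 -c "
from mv import *
stat()
go(bal(0,-.1,.047),down(90.76,bux,np.radians(-3)))
import cv2
t=cv2.imread('pics/g_top.png');s=cv2.imread('pics/g_side.png')
a=cv2.resize(t[150:250,200:300],(420,420),interpolation=cv2.INTER_CUBIC);b=cv2.resize(s[140:240,230:310],(320,400),interpolation=cv2.INTER_CUBIC)
o=np.zeros((420,800,3),np.uint8);o[:420,:420]=a;o[:400,475:795]=b;cv2.imwrite('pics/g.png',o)
"
```

```text
8.2 [0.49532989 0.06147422 0.07126319] [  25.04066908   20.99788387  -25.84727135   -1.51414012  -45.6057361
 -113.26096828] [ 0.56580163 -0.08464522 -0.50978985] 0.2737382903238499
[[-4.65703011e-02 -1.21770971e-02  9.98840791e-01]
 [-9.16751224e-04  9.99925795e-01  1.21475817e-02]
 [-9.98914594e-01 -3.49971981e-04 -4.65780087e-02]]
t 8.2 tcp [0.4953 0.0615 0.0713] j [  25.    21.   -25.8   -1.5  -45.6 -113.3] F [ 0.6 -0.1 -0.5] g 0.274
[2.42, -0.05, 0.21] [-0.006, 0.033, 0.002] dist mm 24 deg 0.3
```

View pics/g.png

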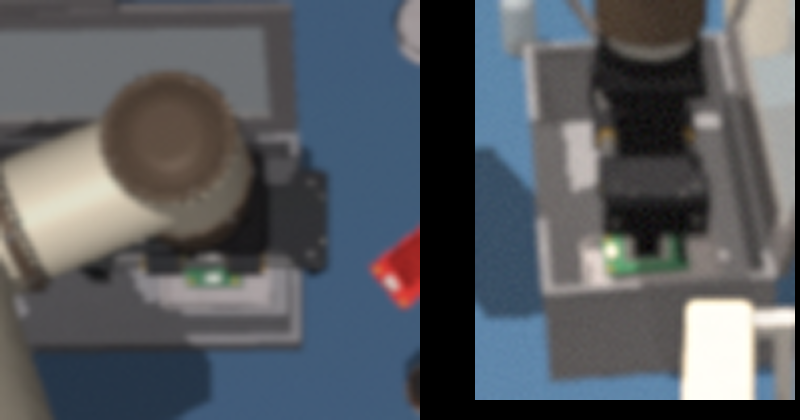

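play_rows(
  plan=[
    [[0.8, 0, 0.1, 0, 0, 0], [1.6, 0, 0.2, 0, 0, 0], [2.1, 0, 0.2, 0, 0, 0], [2.1, 0, 0.2, 0, 0, 0]],
  ],
)

```text
time_s: 8.7
tcp_pos: [0.4952, 0.0613, 0.0483]
ee_rot: [[-0.05, -0.013, 0.999], [-0.003, 1.0, 0.013], [-0.999, -0.002, -0.05]]
wrist_force: [-0.1, -0.4, -1.1]
gripper_width: 0.275
```

```bash
python3 -c "
from mv import *
stat()
go(bal(0,-.1,.045),down(90.76,bux,np.radians(-3)))"
```

```text
t 8.7 tcp [0.4952 0.0613 0.0483] j [  25.    23.1  -26.9   -1.6  -42.7 -113.1] F [-0.1 -0.4 -1.1] g 0.275
[0.33, -0.03, 0.12] [-0.004, 0.011, 0.011] dist mm 4 deg 0.2
```

play_rows(
  plan=[
    [[0.15, 0, 0.05, 0, 0, 0], [0.3, 0, 0.1, 0, 0, 0], [0.3, 0, 0.1, 0, 0, 0]],
  ],
)

```text
time_s: 9.07
tcp_pos: [0.4958, 0.0617, 0.0465]
ee_rot: [[-0.05, -0.013, 0.999], [-0.002, 1.0, 0.013], [-0.999, -0.001, -0.05]]
wrist_force: [-3.4, 1.5, 6.0]
gripper_width: 0.275
```

play_rows(
  plan=[
    [[0, 0, 0, 0, 0, 0], [0, 0, 0, 0, 0, 0], [0, 0, 0, 0, 0, 0]],
  ],
  hand=0.45,
)

```text
time_s: 9.45
tcp_pos: [0.4965, 0.0614, 0.0457]
ee_rot: [[-0.049, -0.012, 0.999], [-0.002, 1.0, 0.012], [-0.999, -0.001, -0.049]]
wrist_force: [-0.1, -0.8, 0.6]
gripper_width: 0.438
```

play_rows(
  plan=[
    [[-1, 0, -0.05, 0, 0, 0], [-3, 0, -0.1, 0, 0, 0], [-7, 0, -0.3, 0, 0, 0], [-12, 0, -0.6, 0, 0, 0], [-18, 0, -0.9, 0, 0, 0]],
  ],
)

```text
time_s: 10.07
tcp_pos: [0.4955, 0.0614, 0.2277]
ee_rot: [[-0.05, -0.012, 0.999], [-0.002, 1.0, 0.012], [-0.999, -0.002, -0.05]]
wrist_force: [0.9, -0.6, -0.8]
gripper_width: 0.451
```

```bash
python3 look.py h side top | grep -v vfov; python3 -c "
from mv import *
stat()
import cv2
t=cv2.imread('pics/h_top.png');s=cv2.imread('pics/h_side.png')
a=cv2.resize(t[150:250,200:300],(420,420),interpolation=cv2.INTER_CUBIC);b=cv2.resize(s[140:240,230:310],(320,400),interpolation=cv2.INTER_CUBIC)
o=np.zeros((420,800,3),np.uint8);o[:420,:420]=a;o[:400,475:795]=b;cv2.imwrite('pics/h.png',o)
"
```

```text
10.175 [0.5001878  0.06249871 0.23404484] [  25.0098361    10.72455657  -13.45273956   -1.00115083  -67.5215221
 -113.82428175] [ 1.10460057  0.39203221 -0.17196128] 0.4490255760313289
[[-0.03363923 -0.01372766  0.99933976]
 [ 0.00212218  0.99990243  0.01380683]
 [-0.99943179  0.00258523 -0.03360682]]
t 10.18 tcp [0.5002 0.0625 0.234 ] j [  25.    10.7  -13.5   -1.   -67.5 -113.8] F [ 1.1  0.4 -0.2] g 0.449
```

View pics/h.png

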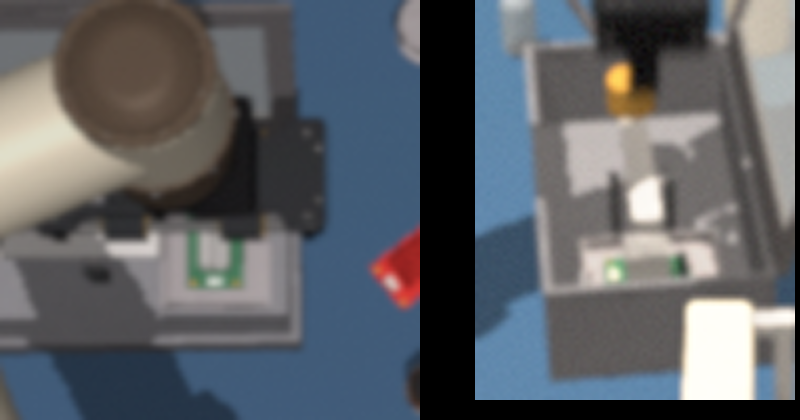

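```bash
python3 -c "
from mv import *
R=down(90.76)
go([.58,.11,.36],R)
go(bal(.215,0,.37),R)"
```

```text
[-12.85, 4.67, 7.62] [0.003, -0.193, -0.015] dist mm 156 deg 1.9
[-14.27, 9.88, 20.65] [0.003, -0.193, -0.015] dist mm 270 deg 1.9
```

play_rows(
  plan=[
    [[-5, 1, 0.5, 0, -0.1, 0], [-10, 2.5, 2, 0, -0.2, 0], [-13, 5, 6.5, 0, -0.2, 0], [-14, 7.5, 12, 0, -0.2, 0], [-14.3, 9.9, 17, 0, -0.2, 0]],
  ],
  hand=0.0,
)

```text
time_s: 10.8
tcp_pos: [0.6733, 0.1638, 0.3618]
ee_rot: [[-0.012, -0.012, 1.0], [-0.0, 1.0, 0.012], [-1.0, -0.0, -0.012]]
wrist_force: [0.5, 0.3, -0.1]
gripper_width: 0.023
```

play_rows(
  plan=[
    [[0, 0, 3.5, 0, 0, 0], [0, 0, 3.5, 0, 0, 0]],
  ],
)

```text
time_s: 11.05
tcp_pos: [0.7083, 0.1637, 0.356]
ee_rot: [[-0.019, -0.012, 1.0], [-0.003, 1.0, 0.011], [-1.0, -0.003, -0.019]]
wrist_force: [0.7, -0.5, -1.1]
gripper_width: 0.006
```

```bash
python3 look.py i side top | grep -v vfov; python3 -c "
from mv import *
stat()
go(bal(.215,0,.24),down(90.76))
import cv2
t=cv2.imread('pics/i_top.png');s=cv2.imread('pics/i_side.png')
a=cv2.resize(t[90:250,150:300],(450,480),interpolation=cv2.INTER_CUBIC);b=cv2.resize(s[60:240,230:350],(320,480),interpolation=cv2.INTER_CUBIC)
o=np.zeros((480,800,3),np.uint8);o[:,:450]=a;o[:,475:795]=b;cv2.imwrite('pics/i.png',o)
"
```

```text
11.15 [0.70662083 0.16325862 0.35914381] [  25.61855284   31.01620561   33.95268525   -0.27732697  -93.80089746
 -114.94054231] [-0.7310639  -0.25353757  0.32270052] 0.0052826692506619385
[[-0.01569202 -0.01213317  0.99980325]
 [-0.00216845  0.99992443  0.0121006 ]
 [-0.99987452 -0.00197814 -0.01571714]]
t 11.15 tcp [0.7066 0.1633 0.3591] j [  25.6   31.    34.    -0.3  -93.8 -114.9] F [-0.7 -0.3  0.3] g 0.005
[11.91, 0.08, 0.52] [-0.007, -0.09, 0.011] dist mm 119 deg 0.9
```

View pics/i.png

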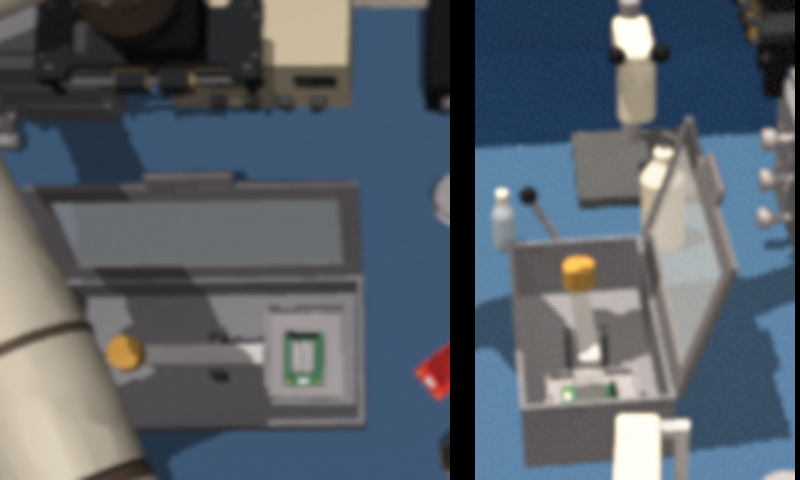

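play_rows(
  plan=[
    [[3, 0, 0.3, 0, -0.1, 0], [6, 0, 0.5, 0, -0.1, 0], [9, 0, 0.5, 0, -0.1, 0], [12, 0, 0.5, 0, -0.1, 0], [12, 0, 0.5, 0, -0.1, 0]],
  ],
)

```text
time_s: 11.78
tcp_pos: [0.7079, 0.1628, 0.2386]
ee_rot: [[-0.001, -0.013, 1.0], [-0.003, 1.0, 0.013], [-1.0, -0.003, -0.001]]
wrist_force: [0.2, -0.4, 0.4]
gripper_width: 0.005
```

```bash
python3 look.py j side top | grep -v vfov; python3 -c "
from mv import *
stat()
go(bal(.17,0,.235),down(90.76))
import cv2
t=cv2.imread('pics/j_top.png');s=cv2.imread('pics/j_side.png')
a=cv2.resize(t[90:250,150:300],(450,480),interpolation=cv2.INTER_CUBIC);b=cv2.resize(s[60:240,230:350],(320,480),interpolation=cv2.INTER_CUBIC)
o=np.zeros((480,800,3),np.uint8);o[:,:450]=a;o[:,475:795]=b;cv2.imwrite('pics/j.png',o)
"
```

```text
11.875 [0.71006783 0.16323274 0.24222371] [  25.70070833   31.7790477    19.08588303    0.20180835  -77.0275504
 -115.01026704] [-0.13548774  0.44379354  0.41012128] 0.0040973440074366175
[[ 5.88189536e-03 -1.28293350e-02  9.99900401e-01]
 [-9.78297958e-04  9.99917146e-01  1.28353047e-02]
 [-9.99982223e-01 -1.05369644e-03  5.86885711e-03]]
t 11.88 tcp [0.7101 0.1632 0.2422] j [  25.7   31.8   19.1    0.2  -77.  -115. ] F [-0.1  0.4  0.4] g 0.004
[0.7, 0.06, -4.51] [-0.002, 0.034, 0.006] dist mm 46 deg 0.3
```

View pics/j.png

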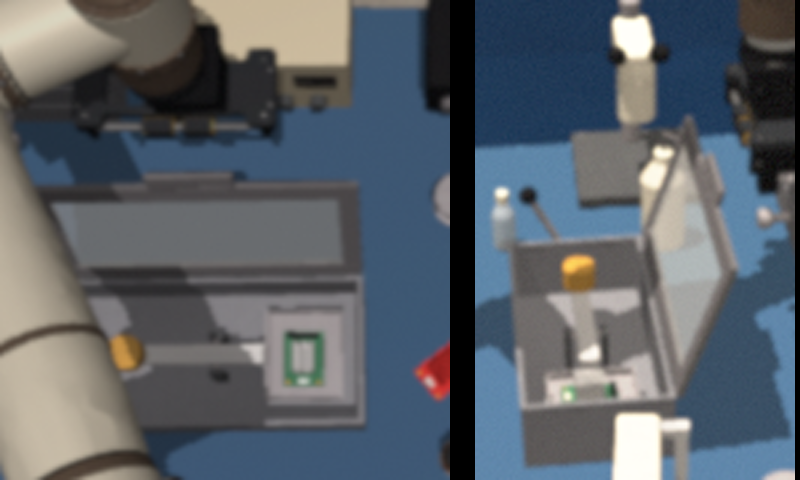

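play_rows(
  plan=[
    [[0.2, 0, -1, 0, 0, 0], [0.5, 0, -2, 0, 0, 0], [0.5, 0, -2.8, 0, 0, 0], [0.5, 0, -3.6, 0, 0, 0], [0.5, 0, -4.4, 0, 0, 0]],
  ],
)

```text
time_s: 12.5
tcp_pos: [0.6656, 0.1628, 0.2348]
ee_rot: [[0.003, -0.012, 1.0], [-0.001, 1.0, 0.012], [-1.0, -0.001, 0.003]]
wrist_force: [-0.2, 0.3, 0.3]
gripper_width: 0.003
```

play_rows(
  plan=[
    [[0, 0, -0.8, 0, 0, 0], [0, 0, -1.6, 0, 0, 0], [0, 0, -2.4, 0, 0, 0], [0, 0, -3.2, 0, 0, 0], [0, 0, -4, 0, 0, 0]],
  ],
)

```text
time_s: 13.12
tcp_pos: [0.6253, 0.1623, 0.2343]
ee_rot: [[0.002, -0.012, 1.0], [-0.001, 1.0, 0.012], [-1.0, -0.001, 0.002]]
wrist_force: [3.4, -0.1, 2.4]
gripper_width: 0.002
```

```bash
python3 look.py k side top | grep -v vfov; python3 -c "
from mv import *
stat()
import cv2
t=cv2.imread('pics/k_top.png');s=cv2.imread('pics/k_side.png')
a=cv2.resize(t[90:250,150:300],(450,480),interpolation=cv2.INTER_CUBIC);b=cv2.resize(s[60:240,230:350],(320,480),interpolation=cv2.INTER_CUBIC)
o=np.zeros((480,800,3),np.uint8);o[:,:450]=a;o[:,475:795]=b;cv2.imwrite('pics/k.png',o)
"
```

```text
13.225 [0.62437147 0.16217435 0.23401848] [ 2.89483851e+01  2.36215348e+01  4.53199106e+00  9.84652257e-02
 -7.09460467e+01 -1.18259125e+02] [0.23029071 0.84262839 1.17546262] 0.006122807026507217
[[ 2.43077607e-04 -1.25908554e-02  9.99920702e-01]
 [-1.72186742e-03  9.99919244e-01  1.25912556e-02]
 [-9.99998488e-01 -1.72479153e-03  2.21378194e-04]]
t 13.22 tcp [0.6244 0.1622 0.234 ] j [ 2.890e+01  2.360e+01  4.500e+00  1.000e-01 -7.090e+01 -1.183e+02] F [0.2 0.8 1.2] g 0.006
```

View pics/k.png

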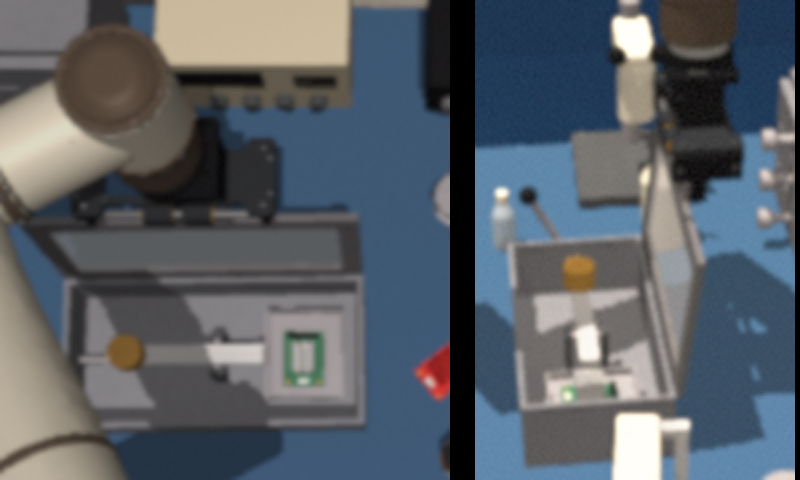

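play_rows(
  plan=[
    [[-0.2, 0, -0.9, 0, 0, 0], [-0.4, 0, -1.8, 0, 0, 0], [-0.6, 0, -2.7, 0, 0, 0], [-0.5, 0, -3.6, 0, 0, 0], [-0.5, 0, -4.5, 0, 0, 0]],
  ],
)

```text
time_s: 13.85
tcp_pos: [0.5806, 0.1617, 0.2397]
ee_rot: [[0.004, -0.012, 1.0], [-0.001, 1.0, 0.012], [-1.0, -0.001, 0.004]]
wrist_force: [3.6, -0.2, -2.1]
gripper_width: 0.005
```

play_rows(
  plan=[
    [[0.1, 0, -0.9, 0, 0, 0], [0.2, 0, -1.8, 0, 0, 0], [0.4, 0, -2.7, 0, 0, 0], [0.6, 0, -3.6, 0, 0, 0], [1.0, 0, -4.4, 0, 0, 0]],
  ],
)

```text
time_s: 14.48
tcp_pos: [0.5366, 0.1612, 0.2296]
ee_rot: [[0.004, -0.013, 1.0], [-0.001, 1.0, 0.013], [-1.0, -0.001, 0.004]]
wrist_force: [1.9, -1.0, 3.4]
gripper_width: 0.004
```

```bash
python3 look.py l side top | grep -v vfov; python3 -c "
from mv import *
stat()
import cv2
t=cv2.imread('pics/l_top.png');s=cv2.imread('pics/l_side.png')
a=cv2.resize(t[90:250,150:300],(450,480),interpolation=cv2.INTER_CUBIC);b=cv2.resize(s[60:240,230:350],(320,480),interpolation=cv2.INTER_CUBIC)
o=np.zeros((480,800,3),np.uint8);o[:,:450]=a;o[:,475:795]=b;cv2.imwrite('pics/l.png',o)
"
```

```text
14.575 [0.53574816 0.16116345 0.22918214] [  33.40463048   15.35953237   -8.40864343    0.12582849  -66.198457
 -122.71927234] [-0.12986577  0.78240543  0.29181872] 0.0076525831331740665
[[ 0.00159314 -0.01284601  0.99991622]
 [-0.00135629  0.99991654  0.01284817]
 [-0.99999781 -0.00137665  0.00157559]]
t 14.57 tcp [0.5357 0.1612 0.2292] j [ 3.340e+01  1.540e+01 -8.400e+00  1.000e-01 -6.620e+01 -1.227e+02] F [-0.1  0.8  0.3] g 0.008
```

View pics/l.png

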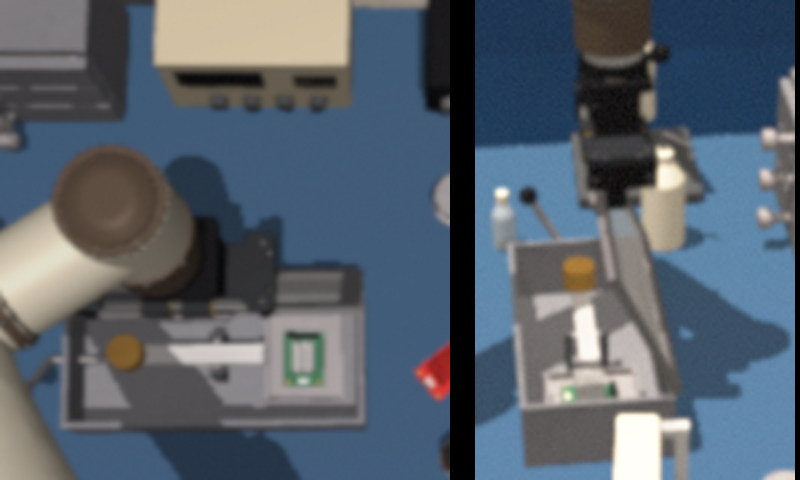

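play_rows(
  plan=[
    [[0.4, 0, -1.0, 0, 0, 0], [0.9, 0, -2.0, 0, 0, 0], [1.5, 0, -3.0, 0, 0, 0], [2.1, 0, -4.0, 0, 0, 0], [2.9, 0, -4.9, 0, 0, 0]],
  ],
)

```text
time_s: 15.2
tcp_pos: [0.4874, 0.1605, 0.1997]
ee_rot: [[0.003, -0.013, 1.0], [-0.001, 1.0, 0.013], [-1.0, -0.001, 0.003]]
wrist_force: [1.7, -0.5, -0.0]
gripper_width: 0.001
```

play_rows(
  plan=[
    [[0.8, 0, -0.8, 0, 0, 0], [1.6, 0, -1.5, 0, 0, 0], [2.4, 0, -2.2, 0, 0, 0], [3.2, 0, -2.7, 0, 0, 0], [4.1, 0, -3.2, 0, 0, 0]],
  ],
)

```text
time_s: 15.82
tcp_pos: [0.4557, 0.16, 0.1584]
ee_rot: [[0.002, -0.012, 1.0], [-0.001, 1.0, 0.012], [-1.0, -0.002, 0.002]]
wrist_force: [-0.2, -0.4, 1.4]
gripper_width: 0.002
```

```bash
python3 look.py m side top | grep -v vfov; python3 -c "
from mv import *
stat()
import cv2
t=cv2.imread('pics/m_top.png');s=cv2.imread('pics/m_side.png')
a=cv2.resize(t[90:250,150:300],(450,480),interpolation=cv2.INTER_CUBIC);b=cv2.resize(s[60:240,230:350],(320,480),interpolation=cv2.INTER_CUBIC)
o=np.zeros((480,800,3),np.uint8);o[:,:450]=a;o[:,475:795]=b;cv2.imwrite('pics/m.png',o)
"
```

```text
15.925 [0.45497082 0.15962562 0.15765832] [  38.77182288   11.74952189  -24.58042752    0.15327488  -53.7484504
 -128.15999706] [-0.40413847 -0.40695833 -0.02106079] 0.003219794722132744
[[ 2.85471777e-04 -1.22610827e-02  9.99924789e-01]
 [-2.53775124e-03  9.99921601e-01  1.22617682e-02]
 [-9.99996739e-01 -2.54106076e-03  2.54333818e-04]]
t 15.93 tcp [0.455  0.1596 0.1577] j [  38.8   11.7  -24.6    0.2  -53.7 -128.2] F [-0.4 -0.4 -0. ] g 0.003
```

View pics/m.png

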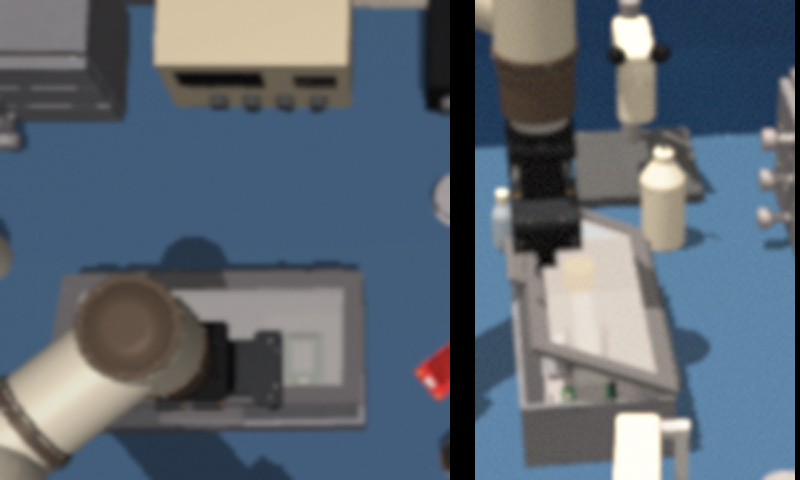

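play_rows(
  plan=[
    [[0.9, 0, -0.5, 0, 0, 0], [1.8, 0, -0.9, 0, 0, 0], [2.7, 0, -1.2, 0, 0, 0], [3.6, 0, -1.5, 0, 0, 0], [4.5, 0, -1.8, 0, 0, 0]],
  ],
)

```text
time_s: 16.55
tcp_pos: [0.4383, 0.1598, 0.1133]
ee_rot: [[0.003, -0.012, 1.0], [-0.001, 1.0, 0.012], [-1.0, -0.001, 0.003]]
wrist_force: [1.3, 0.3, 1.5]
gripper_width: 0.008
```

play_rows(
  plan=[
    [[0.6, 0, -0.1, 0, 0, 0], [1.1, 0, -0.2, 0, 0, 0], [1.5, 0, -0.2, 0, 0, 0], [1.9, 0, -0.2, 0, 0, 0], [1.9, 0, -0.2, 0, 0, 0]],
  ],
)

```text
time_s: 17.18
tcp_pos: [0.4364, 0.1596, 0.0946]
ee_rot: [[0.003, -0.012, 1.0], [-0.002, 1.0, 0.012], [-1.0, -0.002, 0.003]]
wrist_force: [0.9, -0.4, -0.1]
gripper_width: 0.005
```

play_rows(
  plan=[
    [[0.2, 0, 0, 0, 0, 0], [0.4, 0, 0, 0, 0, 0], [0.4, 0, 0, 0, 0, 0]],
  ],
)

```text
time_s: 17.55
tcp_pos: [0.4368, 0.1598, 0.0937]
ee_rot: [[0.004, -0.014, 1.0], [-0.002, 1.0, 0.014], [-1.0, -0.002, 0.004]]
wrist_force: [-7.2, -0.3, 20.1]
gripper_width: 0.005
```

play_rows(
  plan=[
    [[-1, 0, 0.1, 0, 0, 0], [-4, 0, 0.1, 0, 0, 0], [-9, 0, 0.1, -0.5, 0, 0], [-14, 2, 0.1, -1.5, 0, 0], [-15.6, 5, 0.1, -2.5, 0, 0]],
  ],
)

```text
time_s: 18.18
tcp_pos: [0.4378, 0.211, 0.2508]
ee_rot: [[0.009, -0.438, 0.899], [0.003, 0.899, 0.438], [-1.0, -0.001, 0.009]]
wrist_force: [0.3, -0.6, -0.4]
gripper_width: 0.005
```

```bash
python3 look.py n side top | grep -v vfov; python3 -c "
from mv import *
stat()
go(bal(-.0545,.2,.23),down(180.76))
import cv2
t=cv2.imread('pics/n_top.png');s=cv2.imread('pics/n_side.png')
a=cv2.resize(t[90:250,150:300],(450,480),interpolation=cv2.INTER_CUBIC);b=cv2.resize(s[60:240,230:350],(320,480),interpolation=cv2.INTER_CUBIC)
o=np.zeros((480,800,3),np.uint8);o[:,:450]=a;o[:,475:795]=b;cv2.imwrite('pics/n.png',o)
"
```

```text
18.275 [0.43775145 0.21254688 0.24934125] [  45.20538165    7.01369954  -16.16956749    0.22284789  -66.38799189
 -109.38406016] [-0.34640385 -0.49210906 -0.23660303] 0.00719399398175271
[[ 7.80311130e-03 -4.36952444e-01  8.99450762e-01]
 [ 2.80112682e-03  8.99484169e-01  4.36944372e-01]
 [-9.99965632e-01 -8.90049907e-04  8.24273429e-03]]
t 18.27 tcp [0.4378 0.2125 0.2493] j [  45.2    7.   -16.2    0.2  -66.4 -109.4] F [-0.3 -0.5 -0.2] g 0.007
[1.98, 13.28, 6.45] [-6.485, 0.039, 0.031] dist mm 149 deg 64.9
```

View pics/n.png

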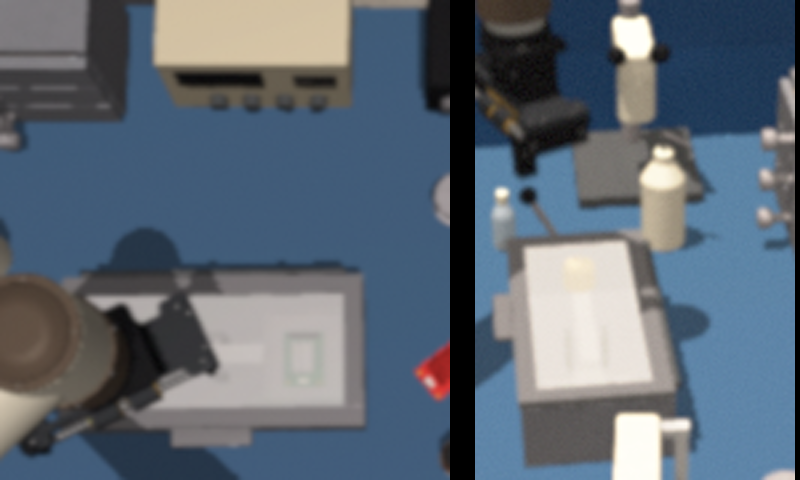

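Cover is flat shut. On to the lever.

play_rows(
  plan=[
    [[0, 3, 1.5, -1, 0, 0], [0, 6, 3, -2, 0, 0], [0, 9, 4.5, -3, 0, 0], [0, 11.5, 5.5, -4, 0, 0], [0, 13.3, 6.5, -5, 0, 0]],
  ],
  hand=0.6,
)

```text
time_s: 18.9
tcp_pos: [0.4369, 0.3582, 0.2453]
ee_rot: [[0.001, -0.97, 0.243], [-0.003, 0.243, 0.97], [-1.0, -0.002, -0.003]]
wrist_force: [0.8, -1.0, -0.1]
gripper_width: 0.488
```

play_rows(
  plan=[
    [[0, 0, 0, -0.75, 0, 0], [0, 0, 0, -1.5, 0, 0], [0, 0, 0, -1.5, 0, 0]],
  ],
)

```text
time_s: 19.27
tcp_pos: [0.4371, 0.3572, 0.2456]
ee_rot: [[0.002, -1.0, -0.009], [-0.003, -0.009, 1.0], [-1.0, -0.002, -0.003]]
wrist_force: [-1.2, -0.5, 0.4]
gripper_width: 0.601
```

```bash
python3 look.py o side top | grep -v vfov; python3 -c "
from mv import *
stat()
go(bal(-.0545,.2,.23),down(180.76))
go(bal(-.0545,.2,.115),down(180.76))
import cv2
t=cv2.imread('pics/o_top.png');s=cv2.imread('pics/o_side.png')
a=cv2.resize(t[130:250,120:240],(480,480),interpolation=cv2.INTER_CUBIC);b=cv2.resize(s[60:180,210:290],(320,480),interpolation=cv2.INTER_CUBIC)
o=np.zeros((480,800,3),np.uint8);o[:,:480]=a;o[:,480:]=b;cv2.imwrite('pics/o.png',o)
"
```

```text
19.375 [0.43720261 0.35742608 0.24603483] [ 55.80459012  15.24461623  -6.11358295   0.18920603 -68.680648
 -55.34371555] [-0.08888324 -0.02839629 -1.22944897] 0.6010061121795524
[[ 0.00216446 -0.99995494 -0.00924278]
 [-0.00228819 -0.00924773  0.99995462]
 [-0.99999504 -0.00214321 -0.00230811]]
t 19.38 tcp [0.4372 0.3574 0.246 ] j [ 55.8  15.2  -6.1   0.2 -68.7 -55.3] F [-0.1 -0.  -1.2] g 0.601
[1.6, -0.06, 0.29] [-0.023, -0.013, 0.012] dist mm 16 deg 0.3
[13.1, -0.04, 0.31] [-0.023, -0.013, 0.012] dist mm 131 deg 0.3
```

View pics/o.png

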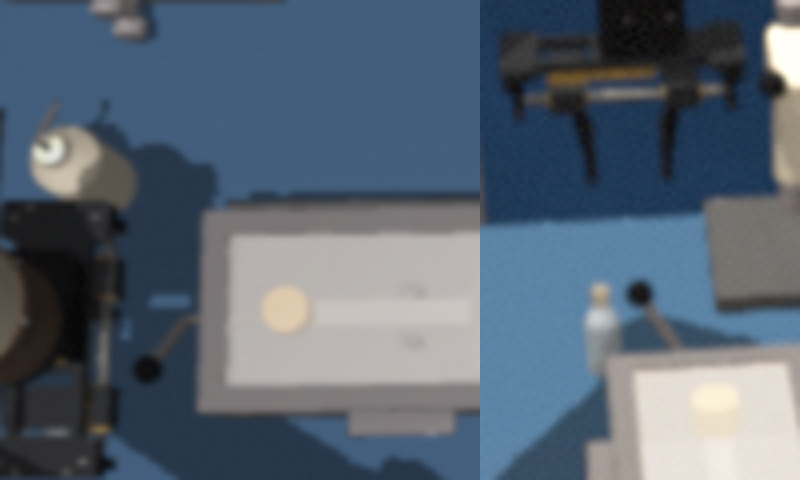

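```bash
python3 -c "
from mv import *
T=Cam('top');S=Cam('side')
print(T.onz(132,167,.165), tri(T,(132,167),S,(299,116)))
"
```

```text
[0.61180903 0.439334   0.165     ] (array([0.61671193, 0.4483664 , 0.141354  ]), np.float64(0.001716306397546698))
```

play_rows(
  plan=[
    [[3, 0, 0.3, 0, 0, 0], [7, 0, 0.3, 0, 0, 0], [10, 0, 0.3, 0, 0, 0], [12.7, 0, 0.3, 0, 0, 0], [12.7, 0, 0.3, 0, 0, 0]],
  ],
)

```text
time_s: 20.0
tcp_pos: [0.4367, 0.3593, 0.1175]
ee_rot: [[-0.0, -1.0, -0.01], [-0.006, -0.01, 1.0], [-1.0, 0.0, -0.006]]
wrist_force: [0.7, -0.1, 0.1]
gripper_width: 0.597
```

```bash
python3 look.py p side top | grep -v vfov; python3 -c "
from mv import *
stat()
go(bal(-.0545,.2,.118),down(180.76))
import cv2
t=cv2.imread('pics/p_top.png');s=cv2.imread('pics/p_side.png')
a=cv2.resize(t[130:250,120:240],(480,480),interpolation=cv2.INTER_CUBIC);b=cv2.resize(s[60:180,210:290],(320,480),interpolation=cv2.INTER_CUBIC)
o=np.zeros((480,800,3),np.uint8);o[:,:480]=a;o[:,480:]=b;cv2.imwrite('pics/p.png',o)
"
```

```text
20.1 [0.43817593 0.36107319 0.12041804] [ 55.95901054  21.86078899 -15.95405914   0.27652398 -52.10169372
 -55.45567703] [0.45371814 0.74876191 0.33658579] 0.5996313740369714
[[ 3.97432537e-03 -9.99923133e-01 -1.17444493e-02]
 [-9.20206661e-04 -1.17481940e-02  9.99930564e-01]
 [-9.99991679e-01 -3.96324209e-03 -9.66827074e-04]]
t 20.1 tcp [0.4382 0.3611 0.1204] j [ 56.   21.9 -16.    0.3 -52.1 -55.5] F [0.5 0.7 0.3] g 0.6
[0.24, 0.03, -0.08] [-0.009, -0.006, 0.023] dist mm 3 deg 0.2
```

View pics/p.png

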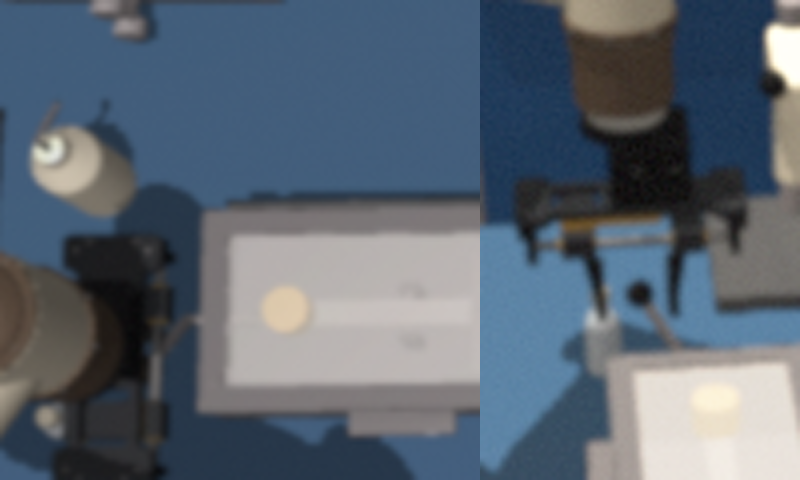

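play_rows(
  plan=[
    [[0, -1, 0, 0, 0, 0], [0, -2, 0, 0, 0, 0], [0, -3, 0, 0, 0, 0], [0, -4, 0, 0, 0, 0], [0, -5, 0, 0, 0, 0]],
  ],
)

```text
time_s: 20.72
tcp_pos: [0.4884, 0.3614, 0.1197]
ee_rot: [[0.003, -1.0, -0.012], [-0.001, -0.012, 1.0], [-1.0, -0.003, -0.001]]
wrist_force: [-2.1, 0.1, 0.7]
gripper_width: 0.601
```

play_rows(
  plan=[
    [[0, -1, 0, 0, 0, 0], [0, -2, 0, 0, 0, 0], [0, -3, 0, 0, 0, 0], [0, -4, 0, 0, 0, 0], [0, -5, 0, 0, 0, 0]],
  ],
)

```text
time_s: 21.35
tcp_pos: [0.5381, 0.362, 0.1196]
ee_rot: [[0.002, -1.0, -0.012], [-0.002, -0.012, 1.0], [-1.0, -0.002, -0.002]]
wrist_force: [-1.7, 0.4, -1.5]
gripper_width: 0.599
```

play_rows(
  plan=[
    [[0, -0.6, 0, 0, 0, 0], [0, -1.2, 0, 0, 0, 0], [0, -1.8, 0, 0, 0, 0], [0, -1.8, 0, 0, 0, 0]],
  ],
)

```text
time_s: 21.85
tcp_pos: [0.5563, 0.3624, 0.1202]
ee_rot: [[0.004, -1.0, -0.012], [-0.001, -0.012, 1.0], [-1.0, -0.004, -0.001]]
wrist_force: [-0.2, 0.3, -0.8]
gripper_width: 0.604
```

```bash
python3 look.py q side top | grep -v vfov; python3 -c "
from mv import *
stat()
import cv2
t=cv2.imread('pics/q_top.png');s=cv2.imread('pics/q_side.png')
a=cv2.resize(t[130:250,120:240],(480,480),interpolation=cv2.INTER_CUBIC);b=cv2.resize(s[60:180,210:290],(320,480),interpolation=cv2.INTER_CUBIC)
o=np.zeros((480,800,3),np.uint8);o[:,:480]=a;o[:,480:]=b;cv2.imwrite('pics/q.png',o)
"
```

```text
21.95 [0.55605712 0.36245944 0.12035089] [ 47.12319983  30.24239662  -1.57260089   0.23444186 -58.05747018
 -46.52952223] [-0.99082175  0.30793869 -0.62423108] 0.6001461522442123
[[ 4.06156133e-03 -9.99913364e-01 -1.25206891e-02]
 [-7.28669841e-04 -1.25237484e-02  9.99921309e-01]
 [-9.99991486e-01 -4.05211827e-03 -7.79472685e-04]]
t 21.95 tcp [0.5561 0.3625 0.1204] j [ 47.1  30.2  -1.6   0.2 -58.1 -46.5] F [-1.   0.3 -0.6] g 0.6
```

View pics/q.png

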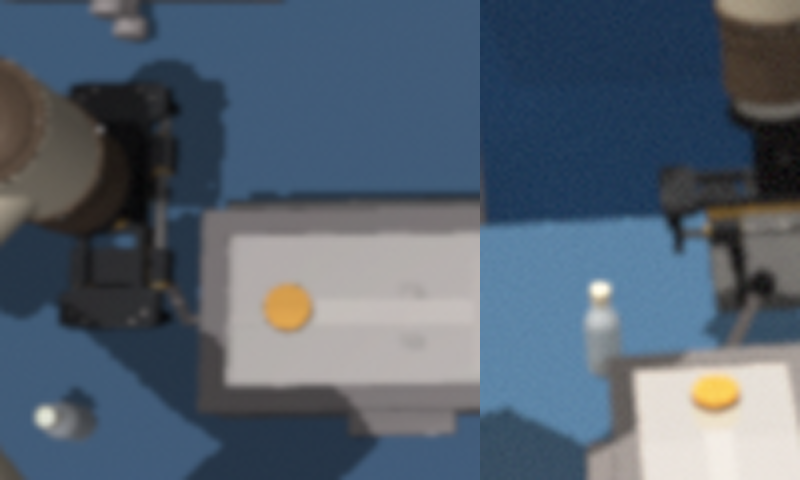

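play_rows(
  plan=[
    [[0, -0.4, 0, 0, 0, 0], [0, -0.8, 0, 0, 0, 0], [0, -0.8, 0, 0, 0, 0]],
  ],
)

```text
time_s: 22.32
tcp_pos: [0.564, 0.3624, 0.12]
ee_rot: [[0.003, -1.0, -0.012], [-0.001, -0.012, 1.0], [-1.0, -0.003, -0.001]]
wrist_force: [-0.6, 0.8, 0.3]
gripper_width: 0.597
```

play_rows(
  plan=[
    [[0, -0.3, 0, 0, 0, 0], [0, -0.5, 0, 0, 0, 0], [0, -0.5, 0, 0, 0, 0]],
  ],
)

```text
time_s: 22.7
tcp_pos: [0.5662, 0.3623, 0.1195]
ee_rot: [[-0.002, -1.0, -0.012], [-0.003, -0.012, 1.0], [-1.0, 0.002, -0.003]]
wrist_force: [-7.1, 0.3, 2.7]
gripper_width: 0.603
```

play_rows(
  plan=[
    [[0, -0.2, 0, 0, 0, 0], [0, -0.2, 0, 0, 0, 0]],
  ],
)

```text
time_s: 22.95
tcp_pos: [0.5665, 0.3622, 0.1193]
ee_rot: [[-0.005, -1.0, -0.012], [-0.004, -0.012, 1.0], [-1.0, 0.005, -0.004]]
wrist_force: [-11.9, 1.6, 3.9]
gripper_width: 0.6
```

play_rows(
  plan=[
    [[0, 0.6, 0, 0, 0, 0], [0, 1.2, 0, 0, 0, 0], [0, 1.2, 0, 0, 0, 0], [0, 1.2, 0, 0, 0, 0], [0, 1.2, 0, 0, 0, 0]],
  ],
)

```text
time_s: 23.58
tcp_pos: [0.559, 0.3623, 0.12]
ee_rot: [[0.003, -1.0, -0.012], [-0.001, -0.012, 1.0], [-1.0, -0.003, -0.001]]
wrist_force: [-0.4, 0.2, 0.1]
gripper_width: 0.597
```

play_rows(
  plan=[
    [[0, 0, 0, 0, 0, 0], [0, 0, 0, 0, 0, 0], [0, 0, 0, 0, 0, 0], [0, 0, 0, 0, 0, 0], [0, 0, 0, 0, 0, 0]],
  ],
)

```text
time_s: 24.2
tcp_pos: [0.5587, 0.3623, 0.1201]
ee_rot: [[0.003, -1.0, -0.012], [-0.001, -0.012, 1.0], [-1.0, -0.003, -0.001]]
wrist_force: [0.5, -0.4, -0.8]
gripper_width: 0.604
```

```bash
python3 look.py s side top | grep -v vfov; python3 -c "
from mv import *
stat()
import cv2
t=cv2.imread('pics/s_top.png');s=cv2.imread('pics/s_side.png')
a=cv2.resize(t[150:240,145:285],(620,400),interpolation=cv2.INTER_CUBIC);cv2.imwrite('pics/s1.png',a)
b=cv2.resize(s[120:240,230:310],(400,600),interpolation=cv2.INTER_CUBIC);cv2.imwrite('pics/s2.png',b)
"
```

```text
24.3 [0.55863088 0.36237454 0.12005   ] [ 46.94102789  30.47683741  -1.19023652   0.20970888 -58.26635721
 -46.33435665] [-0.16605749  0.17894166  0.02625014] 0.5973933915233643
[[ 0.00306976 -0.99991704 -0.01250938]
 [-0.00127426 -0.01251334  0.99992089]
 [-0.99999448 -0.00305357 -0.00131257]]
t 24.3 tcp [0.5586 0.3624 0.1201] j [ 46.9  30.5  -1.2   0.2 -58.3 -46.3] F [-0.2  0.2  0. ] g 0.597
```

View pics/s1.png

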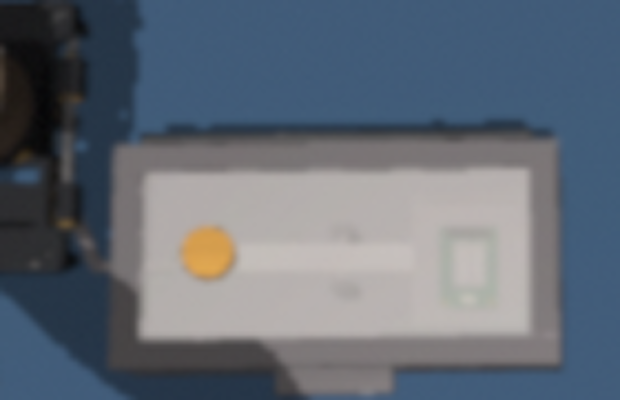

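View pics/s2.png

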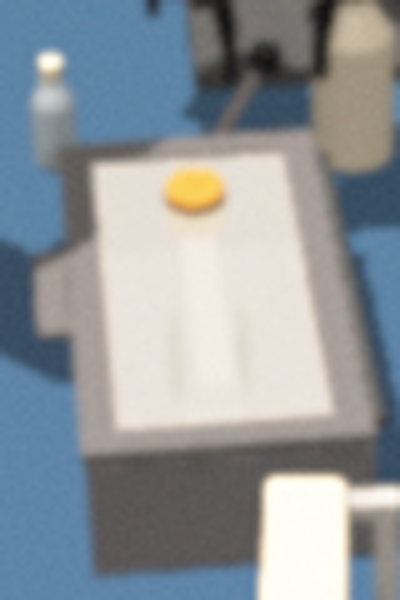

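play_rows(
  plan=[
    [[0, 0, 0, 0, 0, 0], [0, 0, 0, 0, 0, 0], [0, 0, 0, 0, 0, 0], [0, 0, 0, 0, 0, 0], [0, 0, 0, 0, 0, 0]],
  ],
)

```text
time_s: 24.92
tcp_pos: [0.5586, 0.3623, 0.12]
ee_rot: [[0.003, -1.0, -0.012], [-0.001, -0.012, 1.0], [-1.0, -0.003, -0.001]]
wrist_force: [0.2, -0.4, -0.2]
gripper_width: 0.597
```

play_rows(
  plan=[
    [[0, 1, 0, 0, 0, 0], [0, 2, 0, 0, 0, 0], [0, 3, 0, 0, 0, 0], [0, 4, 0, 0, 0, 0], [0, 5, 0, 0, 0, 0]],
  ],
)

```text
time_s: 25.55
tcp_pos: [0.5079, 0.3618, 0.1202]
ee_rot: [[0.003, -1.0, -0.013], [-0.001, -0.013, 1.0], [-1.0, -0.003, -0.001]]
wrist_force: [1.3, 0.5, 0.3]
gripper_width: 0.596
```

play_rows(
  plan=[
    [[0, 1, 0, 0, 0, 0], [0, 2, 0, 0, 0, 0], [0, 3, 0, 0, 0, 0], [0, 4, 0, 0, 0, 0], [0, 5, 0, 0, 0, 0]],
  ],
)

```text
time_s: 26.18
tcp_pos: [0.4577, 0.3608, 0.1194]
ee_rot: [[0.002, -1.0, -0.012], [-0.002, -0.012, 1.0], [-1.0, -0.002, -0.002]]
wrist_force: [0.2, -0.4, -1.0]
gripper_width: 0.601
```

play_rows(
  plan=[
    [[0, 0.8, 0, 0, 0, 0], [0, 1.6, 0, 0, 0, 0], [0, 2.4, 0, 0, 0, 0], [0, 3.0, 0, 0, 0, 0], [0, 3.0, 0, 0, 0, 0]],
  ],
)

```text
time_s: 26.8
tcp_pos: [0.428, 0.3607, 0.1198]
ee_rot: [[0.003, -1.0, -0.013], [-0.001, -0.013, 1.0], [-1.0, -0.003, -0.001]]
wrist_force: [-0.7, -0.7, 0.1]
gripper_width: 0.6
```

play_rows(
  plan=[
    [[0, 0.4, 0, 0, 0, 0], [0, 0.8, 0, 0, 0, 0], [0, 0.8, 0, 0, 0, 0]],
  ],
)

```text
time_s: 27.18
tcp_pos: [0.4221, 0.361, 0.1201]
ee_rot: [[0.006, -1.0, -0.013], [-0.0, -0.013, 1.0], [-1.0, -0.006, -0.0]]
wrist_force: [7.0, 0.1, -2.0]
gripper_width: 0.602
```

play_rows(
  plan=[
    [[0, 0.2, 0, 0, 0, 0], [0, 0.2, 0, 0, 0, 0]],
  ],
)

```text
time_s: 27.42
tcp_pos: [0.4217, 0.361, 0.12]
ee_rot: [[0.009, -1.0, -0.013], [0.0, -0.013, 1.0], [-1.0, -0.009, 0.0]]
wrist_force: [12.0, -2.3, -4.3]
gripper_width: 0.602
```

At the hard stop. Back off centre, lift away, and check.

play_rows(
  plan=[
    [[0, -0.8, 0, 0, 0, 0], [0, -1.5, 0, 0, 0, 0], [-2, -1.5, 0, 0, 0, 0], [-7, -1.5, 0, 0, 0, 0], [-12, -1.5, 0, 0, 0, 0]],
  ],
)

```text
time_s: 28.05
tcp_pos: [0.4329, 0.3607, 0.2406]
ee_rot: [[0.002, -1.0, -0.013], [-0.002, -0.013, 1.0], [-1.0, -0.002, -0.003]]
wrist_force: [-0.4, 1.0, 0.5]
gripper_width: 0.6
```

play_rows(
  plan=[
    [[-4, 2, 3, 0, 0, 0], [-8, 4, 7, 0, 0, 0], [-10, 6, 12, 0, 0, 0], [-10, 6, 15, 0, 0, 0], [-10, 6, 15, 0, 0, 0]],
  ],
)

```text
time_s: 28.68
tcp_pos: [0.37, 0.512, 0.3378]
ee_rot: [[0.001, -1.0, -0.015], [-0.003, -0.015, 1.0], [-1.0, -0.001, -0.003]]
wrist_force: [0.2, -1.4, -0.5]
gripper_width: 0.601
```

```bash
python3 look.py t side top | grep -v vfov; python3 -c "
from mv import *
stat()
import cv2
t=cv2.imread('pics/t_top.png');s=cv2.imread('pics/t_side.png')
a=cv2.resize(t[150:240,145:285],(620,400),interpolation=cv2.INTER_CUBIC);cv2.imwrite('pics/t1.png',a)
b=cv2.resize(s[120:240,230:310],(400,600),interpolation=cv2.INTER_CUBIC);cv2.imwrite('pics/t2.png',b)
"
```

```text
28.775 [0.37081543 0.51005022 0.3385171 ] [ 68.74757018  19.78888226  13.30363636   0.17234802 -83.63253912
 -68.03303768] [ 0.36823329 -0.03082735  0.00102077] 0.5999443803625335
[[ 0.0020412  -0.99991594 -0.01280419]
 [-0.00299908 -0.01281028  0.99991345]
 [-0.99999342 -0.00200262 -0.00302497]]
t 28.77 tcp [0.3708 0.5101 0.3385] j [ 68.7  19.8  13.3   0.2 -83.6 -68. ] F [ 0.4 -0.   0. ] g 0.6
```

View pics/t1.png

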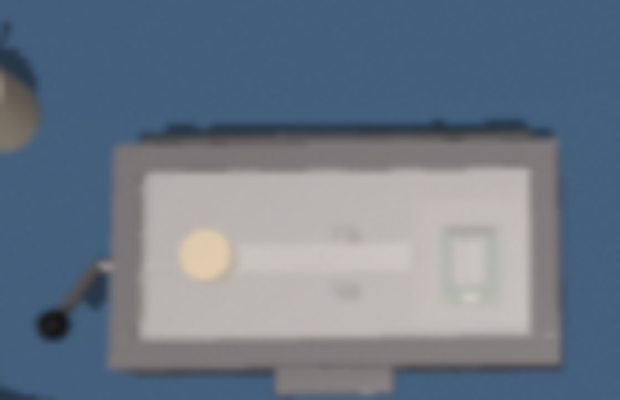

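View pics/t_side.png

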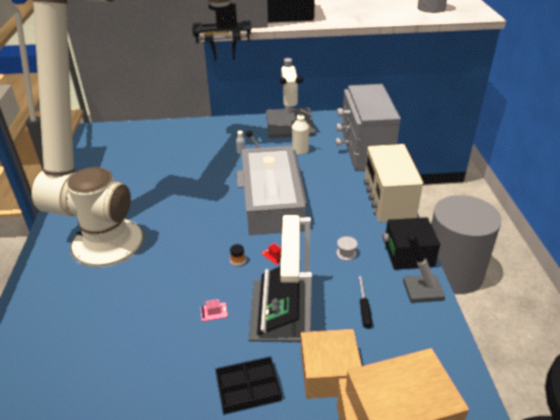

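View pics/t2.png

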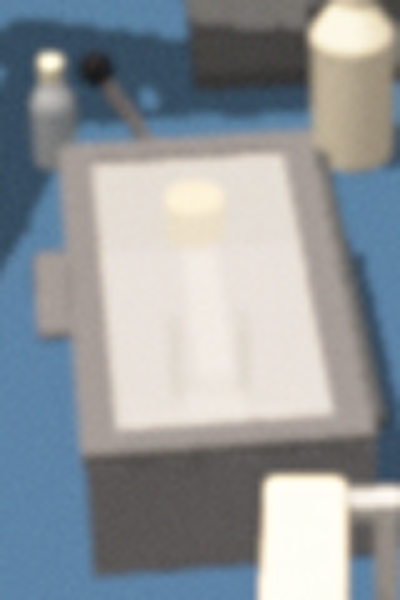

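```bash
python3 -c "
from mv import *
T=Cam('top');S=Cam('side')
for k in 'st':
  D=np.load(f'pics/{k}_top.npy')
  for b in [(-.077,.1),(-.077,0),(-.077,-.14),(.0,-.16),(.07,-.1)]:
    u=T.proj(bal(*b,.093)); ui,vi=int(round(u[0])),int(round(u[1])); z=np.median([T.dep(ui+i,vi+j,D[vi+j,ui+i])[2] for i in(-1,0,1) for j in (-1,0,1)]); print(k,b,round(z,4))
u=(145+(53+.5)*140/620-.5,150+(325+.5)*90/400-.5);v=(230+95/5,120+68/5)
print(T.onz(*u,.133),tri(T,u,S,v), bal(-.0575,.2,.133))
t=cv2.imread('pics/t_top.png');a=cv2.imread('pics/a_top.png')
o=np.hstack([cv2.resize(x[140:275,285:440],(400,348),interpolation=cv2.INTER_CUBIC) for x in(a,t)]);cv2.imwrite('pics/t3.png',o)
"
```

```text
s (-0.077, 0.1) 0.0932
s (-0.077, 0) 0.0934
s (-0.077, -0.14) 0.0927
s (0.0, -0.16) 0.0949
s (0.07, -0.1) 0.093
t (-0.077, 0.1) 0.0937
t (-0.077, 0) 0.0903
t (-0.077, -0.14) 0.0929
t (0.0, -0.16) 0.0943
t (0.07, -0.1) 0.0938
[0.43469808 0.36023275 0.133     ] (array([0.43578922, 0.36086353, 0.13132326]), np.float64(0.0018432327753803487)) [0.43485224 0.36021972 0.133     ]
```

View pics/t3.png

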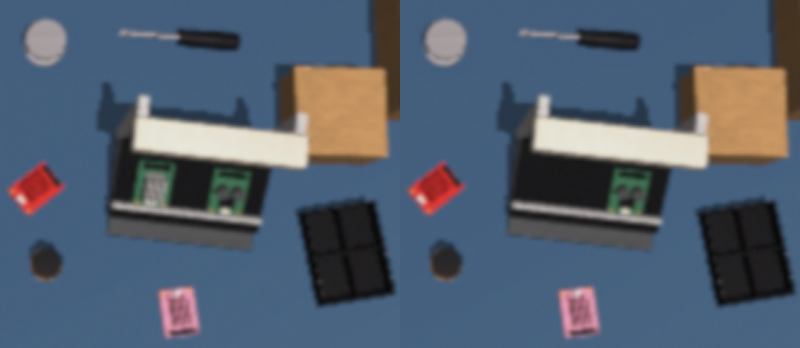

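Cover shut (0.093 m all round), lever ball exactly at its arrested end, and the bystanders have not moved. Handing in.

```bash
python3 -c "
from station import r
print(r.finish_job())"
```

```text
the job is handed in; nothing more can be done
None
```

The module is flat in the balance pan, the cover is shut, and the beam is arrested again. I handed the job in at about 28.8 s of the 72 s allowed.

What I did, in order:
1. **Module:** gripped the heat sink and backed it out square to the slope. I then laid it level in the pan.
2. **Cover:** pushed it shut slowly from behind, pressing about 20 N with the fingertips at the end.
3. **Lever over:** pushed it to its released stop (about 12 N). I waited about 2 s while the pan sank and settled.
4. **Lever back:** pushed it to its arrested stop (about 12 N), then moved the arm clear.

Last checks:
- **Cover:** its top measures 90–95 mm above the table at five points, against 93 mm expected when shut, so it is shut within the measuring noise.
- **Lever:** the ball is within about 1–2 mm of its arrested end.
- **Beam:** by eye, the counterweight is back down at its starting height. I did not measure the beam angle itself.
- **Module:** it can be seen lying in the pan through the window.
- **Bench:** the other board and the things around the rest look unmoved compared with the first picture. I did not compare the two bottles by the balance picture to picture.

One thing looked odd: while the beam was released, the counterweight stood very near or through the window plane, but the cover stayed at its shut height. No check failed.

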